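Build the aperture train between furnace and detector

ROBOT

A 6-joint arm with a two-finger parallel gripper is mounted at the origin on the work surface. World frame = base frame: x ahead of the robot, y to its left, z up, the work surface at z = 0. Lengths are in mm, angles in rad, forces in N, time in s.
With the tool pointing down it reaches from about 275 to 1000 mm from the base axis. Payload 8.4 kg.
Tool frame: the origin (TCP) lies on the centre line of the jaws, within the pads' length; the fingertips stand 22 mm ahead of it and the grasp point (between the pads) lies 3 mm ahead of it; z points along the fingers, x is the direction in which the jaws open and shut, and the axes are right-handed (so a half turn about z gives the same grasp; the last joint's range is limited). The gripper opens to 85 mm and grips with 20 to 120 N. Pads are 22 mm wide; open, the fingers measure 114 mm over their backs; the gripper's body (76 mm by 85 mm) begins 54 mm behind the grasp point. The pads swing forward as they close: fully open they stand 13 mm farther back than shut.
Start: joints at [-1.35, 0.353, 1.633, -0, 1.155, -0.002], TCP at [138.099, -609.555, 253.281] pointing down, gripper open.
Joint ranges: [-2.63, 2.63], [-0.92, 2.1], [0.06, 2.66], [-1.3, 4.44], [0, 2.69], [-3.02, 3.02]. Speed limits (rad/s): [2.22, 2.22, 2.79, 3.14, 3.14, 3.14].

INTERFACE

Orientations are given as [roll, pitch, yaw] about the fixed x, y, z axes, in that order (R = Rz(yaw) Ry(pitch) Rx(roll)).
In Python, from rig import status, viewer, job gives the robot as it stands.
- The arm moves only by the tool send_rows, never from a script. Its argument "plan" is a list of rows, each a list of 3 entries, a list of its own where there are three numbers: the shift along the tool's x, y, z in m, then the turn, a rotation vector about the tool's x, y, z in rad, then the opening, from -1 (shut) to 1 (fully open). In form: [[[x, y, z], [rx, ry, rz], jaw], ...]. A call has exactly 5 rows; each row is the pose to reach, as a shift and turn from the pose measured when the call began, along the tool's axes at that moment; what a row does not reach only later rows make up. A row lasts 1/12 s, in which the tool goes at most 41.7 mm and 7.16 degrees, less where a joint would pass 70% of its speed; a pose out of reach is approached as far as the arm can. A call with a gripper value outside its range is refused whole. The fingers move at their own pace and stop on an object; "squeeze" is the grip in N (left out, the last holds). Time passes only in rows, so rows that repeat a pose let the fingers close, or fill a call up. It gives the time, the measured TCP pose, the force and the opening at its end, in the units of the state.
- status.sense(): the state, without advancing time (a new reading comes with each control period).
- viewer.grab_frame(name): name is "scene" or "top"; returns the picture (420x560x3 uint8, red, green, blue); there is no depth.
- viewer.camera_params(name): a dict with "intrinsics" (3x3 intrinsics, pixels), "xyz" and "orientation" of the camera in the world. Camera axes: x right, y down, z forward; pixel columns grow to the right and rows downward; lengths in mm; the calibration is good to about 2 mm. A picture is of the moment at which its call begins. camera_params takes no time and is no camera call.
- job.sign_off(): hands the job in, once; it reports no verdict.
Trained networks look in the newest picture that a camera, given by its name, has taken for a name from the list of things; names that differ only in an ending like _2 or _b are one class to them, and where a whole thing is asked for, a point or a joint stands for the part that bears it (a point fixed in the world has none). Each returns a list of dicts, best first, with "p" (0 to 1); they miss things now and then, are a little off and sometimes report something else, mostly with a low value. They report only what shows in the picture. A call takes as long as a camera call. They do not tell look-alikes from the thing itself.
- viewer.cut_out(label, camera): "mask" (420x560 bool, what is visible of it) and "extent" ([left, top, width, height] in pixels, round what is visible of it).
The state is a dict: "clock": time; "qpos": joint angles; "qvel": joint speeds; "joint_efforts": joint torques, N m; "eef_pos": TCP position; "tcp_rot": TCP orientation; "contact_force": force on the tool from outside, world axes, zero at the start; "wrist_torque": the same for the moment, N m; "opening": opening from 0.0 (shut) to 1.0 (fully open).
Only numpy, scipy, OpenCV 4.12 (cv2) and the standard library are available. Lean on these libraries where they do the work, as an engineer would, in place of code of your own. Each camera call takes 0.05 s, during which the arm holds its last target.

TASK

Stand the four aluminium aperture rings, on their feet, on the four carriers of the optical rail, one centred on each carrier, in order of size: the largest next to the tube furnace, the smallest next to the detector dewar, and every ring squarely facing along the rail so that the beam can pass through all the holes. Set each one down gently, keep them upright, and leave the gold mirror standing where it is.

Things in the scene. Friction and masses are not known exactly. Their poses are not given: they have to be found in the camera images.
- ring_72: largest of four loose aperture mounts: bare aluminium ring, upright, outside 72 mm, hole 52 mm, 12 mm thick, on a thin post and a round foot (46 mm wide, 10 mm high); 0.13 to 0.34 kg. Origin: centre of the foot's underside, z up, y through the hole; the flat ring faces look to +y and -y (either way round is the same; pinch them near the top). Ring centre 80 mm, top 116 mm straight above the origin.
- ring_58: second largest of four loose aperture mounts: bare aluminium ring, upright, outside 58 mm, hole 38 mm, 12 mm thick, on a thin post and a round foot (46 mm wide, 10 mm high); 0.13 to 0.34 kg. Origin: centre of the foot's underside, z up, y through the hole; the flat ring faces look to +y and -y (either way round is the same; pinch them near the top). Ring centre 80 mm, top 109 mm straight above the origin.
- ring_44: second smallest of four loose aperture mounts: bare aluminium ring, upright, outside 44 mm, hole 24 mm, 12 mm thick, on a thin post and a round foot (46 mm wide, 10 mm high); 0.13 to 0.34 kg. Origin: centre of the foot's underside, z up, y through the hole; the flat ring faces look to +y and -y (either way round is the same; pinch them near the top). Ring centre 80 mm, top 102 mm straight above the origin.
- ring_30: smallest of four loose aperture mounts: bare aluminium ring, upright, outside 30 mm, hole 10 mm, 12 mm thick, on a thin post and a round foot (46 mm wide, 10 mm high); 0.13 to 0.34 kg. Origin: centre of the foot's underside, z up, y through the hole; the flat ring faces look to +y and -y (either way round is the same; pinch them near the top). Ring centre 80 mm, top 95 mm straight above the origin.
- carrier_1: rail carrier 1 of 4, fixed on the optical rail: flat black plate, 70 mm across the rail (x), 60 mm along it (y), small clamp knob below the top on its -x side. Origin: centre of the top face, 46 mm above the table; y along the rail. Carrier centres are 90 mm or more apart, numbered from the robot's right (-y) to its left (+y).
- carrier_2: rail carrier 2 of 4, fixed on the optical rail: flat black plate, 70 mm across the rail (x), 60 mm along it (y), small clamp knob below the top on its -x side. Origin: centre of the top face, 46 mm above the table; y along the rail. Carrier centres are 90 mm or more apart, numbered from the robot's right (-y) to its left (+y).
- carrier_3: rail carrier 3 of 4, fixed on the optical rail: flat black plate, 70 mm across the rail (x), 60 mm along it (y), small clamp knob below the top on its -x side. Origin: centre of the top face, 46 mm above the table; y along the rail. Carrier centres are 90 mm or more apart, numbered from the robot's right (-y) to its left (+y).
- carrier_4: rail carrier 4 of 4, fixed on the optical rail: flat black plate, 70 mm across the rail (x), 60 mm along it (y), small clamp knob below the top on its -x side. Origin: centre of the top face, 46 mm above the table; y along the rail. Carrier centres are 90 mm or more apart, numbered from the robot's right (-y) to its left (+y).
- furnace: tube furnace, fixed beyond one end of the rail (either end): white drum 150 mm in diameter, 200 mm long, lying in line with the rail, a round mouth in each end, 211 mm high. Origin: on the table below its middle, about 430 mm from the rail's middle. Beyond the rail's other end stands the detector dewar, an upright steel vessel 110 mm wide, 226 mm high.
- mirror: gold mirror, 42 mm across, in a square black holder (52 mm wide, three adjusting knobs behind) on a foot like those of the aperture mounts; loose, 106 mm high, standing among them; not part of the job. Origin: centre of the foot's underside; the mirror looks along -y.
Mind the look-alikes: they are no part of the job. Leave any green, pink or turquoise look-alike of the ring_72 alone.

How it is judged:
By the outcome, as a careful person would: the job done as asked, in the order asked, and still so for the second after the job is handed in, with the robot touching nothing.
It also fails if it takes over 106 s, if anything falls off the work surface, if the arm or the gripper's body presses on something with over 40 N, if the wrist force passes 120 N, or if a joint passes its speed limit or range.

## Working session

There is one attempt and no reset: what is moved stays moved. The work goes in short steps, Python scripts to look and compute and a tool call to move; the robot and the scene stay as the last step left them, time stands still between calls to the robot, and variables do not carry over. Pictures are saved under pics/ and viewed, and the job is handed in when it is done.

Besides the shell and the picture viewer there is one more tool, called after "Call:" by a JSON object that holds its "fn" and its "kwargs". send_rows: Moves the arm, as the interface text tells. Its arguments: {"type":"object","properties":{"plan":{"type":"array"},"squeeze":{"type":"number"}},"required":["plan"]}

```bash
mkdir -p pics; ls
python3 - <<'E'
from rig import status, viewer, job
import cv2
print(status.sense())
for n in ("scene","top"):
    im=viewer.grab_frame(n); cv2.imwrite(f"pics/{n}0.png",cv2.resize(im[:,:,::-1],(800,600),interpolation=cv2.INTER_CUBIC))
    print(n,viewer.camera_params(n))
E
```

```text
pics
{'clock': 0.0, 'qpos': array([-1.35038923e+00,  3.53631905e-01,  1.63415516e+00, -9.34544238e-06,
        1.15519382e+00, -2.39875621e-03]), 'qvel': array([ 0.00028676, -0.00061006,  0.00013239, -0.00041184,  0.00135217,
        0.00117983]), 'joint_efforts': array([ 2.60324166e-03, -6.05242109e+01, -3.42068267e+01,  2.92411969e-04,
        9.26928129e-03, -5.13749546e-05]), 'eef_pos': array([ 138.00296785, -609.10719802,  252.56280584]), 'tcp_rot': array([ 3.14158744e+00,  1.38825082e-03, -1.34798669e+00]), 'contact_force': array([-0.67659718,  0.60049652,  0.0494454 ]), 'wrist_torque': array([-0.03095372,  0.0487633 , -0.00927304]), 'opening': 1.000513876125329}
scene {'intrinsics': array([[464.85469527,   0.        , 282.06219941],
       [  0.        , 464.85469527, 201.06587347],
       [  0.        ,   0.        ,   1.        ]]), 'xyz': array([1108.95380713, -788.23348432,  728.74861231]), 'orientation': array([-2.15048727, -0.02335231,  0.67937245])}
top {'intrinsics': array([[460.41469276,   0.        , 279.55863184],
       [  0.        , 460.41469276, 201.40948818],
       [  0.        ,   0.        ,   1.        ]]), 'xyz': array([ 299.48857734,   20.37101099, 1504.60847417]), 'orientation': array([-3.01507605,  0.00301559, -1.5797824 ])}
```

View pics/scene0.png

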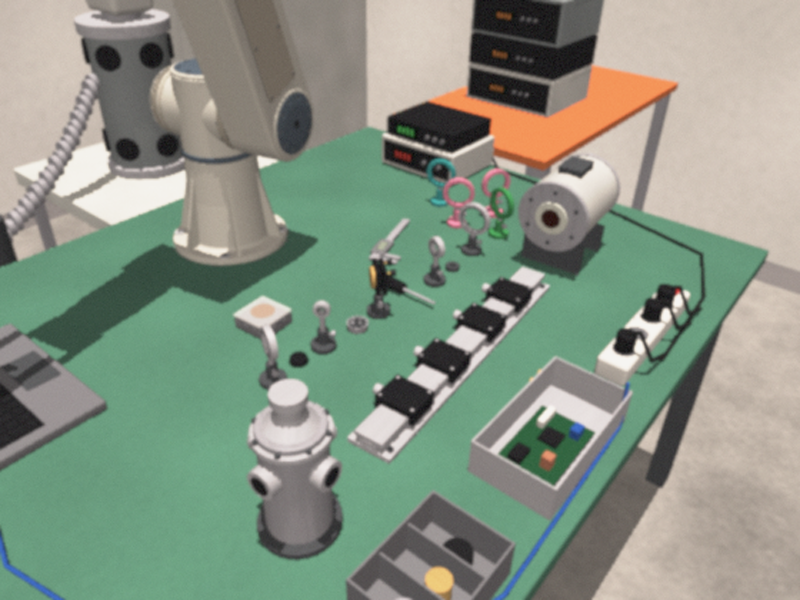

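View pics/top0.png

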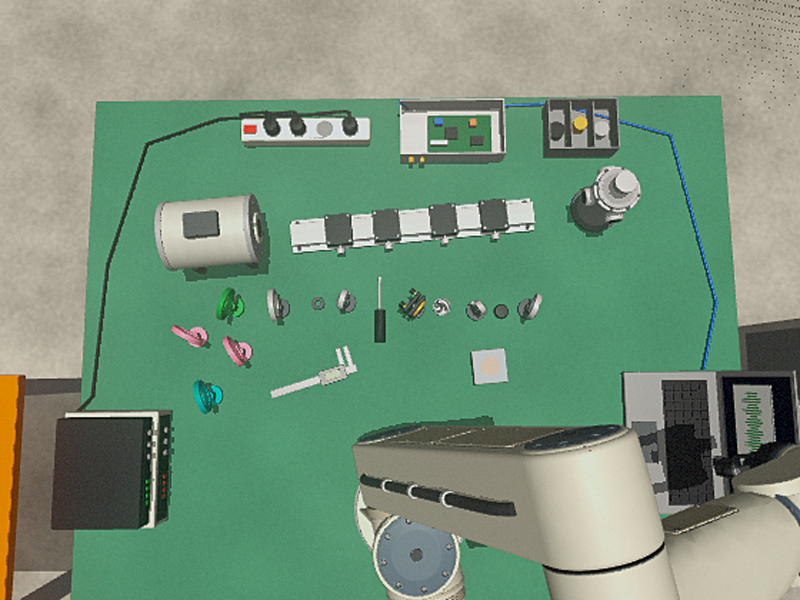

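```bash
cat > h.py <<'E'
from rig import status, viewer, job
import numpy as np, cv2
from scipy.spatial.transform import Rotation as Rn
def cam(n):
    p=viewer.camera_params(n); return p["intrinsics"],Rn.from_euler("xyz",p["orientation"]).as_matrix(),p["xyz"]
def proj(n,P):
    K,R,t=cam(n); q=(np.atleast_2d(P)-t)@R@K.T; return q[:,:2]/q[:,2:]
def ray(n,uv,z):
    K,R,t=cam(n); uv=np.atleast_2d(uv); d=np.c_[uv,np.ones(len(uv))]@np.linalg.inv(K).T@R.T
    return t+d*((z-t[2])/d[:,2])[:,None]
E
python3 - <<'E'
from h import *
import pickle
D={}
for n in ("scene","top"):
    im=viewer.grab_frame(n); D[n]=im
    for l in ("ring_72","ring_58","ring_44","ring_30","mirror","furnace","carrier_1"):
        r=viewer.cut_out(l,n); D[n,l]=r
        for d in r:
            m=d["mask"]; ys,xs=np.nonzero(m)
            z=46 if l[0]=='c' else 0
            print(n,l,round(d["p"],2),[int(v) for v in d["extent"]],m.sum(),ray(n,[xs.mean(),ys.mean()],z if l[0]=='c' else 50)[0].round(0), im[m].mean(0).round(0))
pickle.dump(D,open("d.pkl","wb"))
s=D["scene"][90:270,150:390]; t=D["top"][180:270,100:400]
cv2.imwrite("pics/s1.png",cv2.resize(s[:,:,::-1],(800,600),interpolation=cv2.INTER_CUBIC))
cv2.imwrite("pics/t1.png",cv2.resize(t[:,:,::-1],(800,240),interpolation=cv2.INTER_CUBIC))
E
```

```text
scene ring_72 0.86 [310, 124, 22, 34] 234 [332. 402.  50.] [180. 119. 130.]
scene ring_72 0.85 [342, 132, 15, 35] 327 [444. 412.  50.] [ 72. 118.  77.]
scene ring_72 0.84 [183, 227, 15, 47] 454 [ 442. -273.   50.] [129. 127. 125.]
scene ring_72 0.74 [295, 164, 19, 36] 312 [469. 133.  50.] [107. 110. 107.]
scene ring_72 0.68 [318, 142, 25, 39] 386 [442. 305.  50.] [114. 115. 112.]
scene ring_72 0.54 [299, 110, 19, 37] 252 [247. 447.  50.] [ 74. 125. 120.]
scene ring_72 0.5 [338, 119, 19, 33] 158 [350. 531.  50.] [168. 118. 124.]
scene ring_58 0.86 [310, 124, 22, 34] 234 [332. 402.  50.] [180. 119. 130.]
scene ring_58 0.85 [342, 132, 15, 35] 327 [444. 412.  50.] [ 72. 118.  77.]
scene ring_58 0.84 [183, 227, 15, 47] 454 [ 442. -273.   50.] [129. 127. 125.]
scene ring_58 0.74 [295, 164, 19, 36] 312 [469. 133.  50.] [107. 110. 107.]
scene ring_58 0.68 [318, 142, 25, 39] 386 [442. 305.  50.] [114. 115. 112.]
scene ring_58 0.54 [299, 110, 19, 37] 252 [247. 447.  50.] [ 74. 125. 120.]
scene ring_58 0.5 [338, 119, 19, 33] 158 [350. 531.  50.] [168. 118. 124.]
scene ring_44 0.86 [310, 124, 22
[... 3396 characters left out ...]
250. 447.  50.] [ 22. 134. 121.]
top ring_30 0.53 [234, 203, 13, 12] 152 [455. 143.  50.] [123. 128. 122.]
top ring_30 0.44 [328, 209, 13, 11] 153 [ 435. -145.   50.] [111. 119. 112.]
top mirror 0.62 [283, 203, 17, 19] 232 [447.  -8.  50.] [85. 94. 72.]
top furnace 0.68 [106, 135, 78, 56] 3569 [614. 451.  50.] [160. 161. 148.]
top furnace 0.62 [331, 139, 24, 26] 449 [ 645. -191.   50.] [90. 96. 89.]
top carrier_1 0.96 [334, 140, 21, 27] 433 [ 648. -190.   46.] [89. 95. 87.]
top carrier_1 0.73 [299, 140, 20, 31] 433 [637. -77.  46.] [94. 99. 92.]
top carrier_1 0.66 [258, 144, 19, 31] 426 [628.  53.  46.] [ 94. 100.  92.]
top carrier_1 0.63 [228, 148, 17, 29] 436 [616. 161.  46.] [91. 99. 91.]
```

View pics/s1.png

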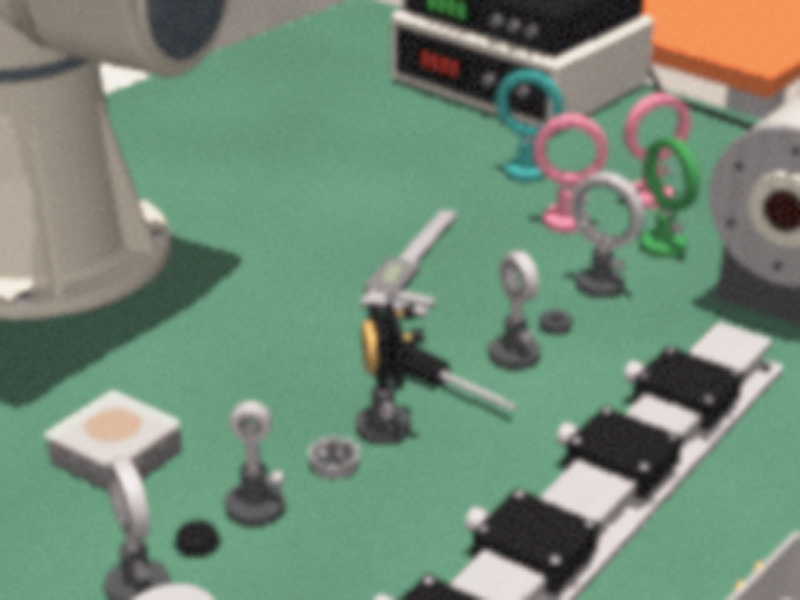

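View pics/t1.png

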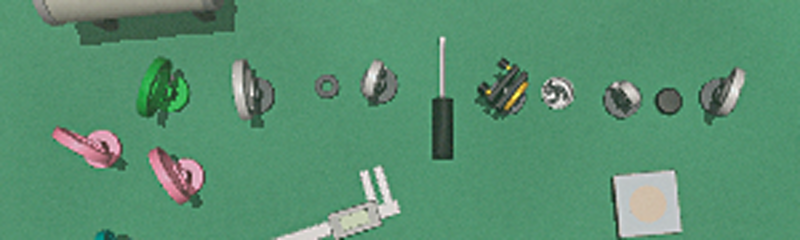

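```bash
cat > fit.py <<'E'
from h import *
import scipy.optimize as so
def cyl(r,z0,z1,n=40):
    a=np.linspace(0,2*np.pi,n,endpoint=False)
    return np.array([[r*np.cos(t),r*np.sin(t),z] for z in (z0,z1) for t in a])
def alpha(im):
    im=cv2.GaussianBlur(im,(0,0),0.6).astype(float); s=(im[...,1]-np.maximum(im[...,0],im[...,2]))/(im.sum(2)+1)
    return s
def render(n,D,pose,box,ss=6):
    x,y,th,z0=pose; x0,y0,w,h=box
    img=np.zeros((h*ss,w*ss),np.float32)
    R=Rn.from_euler("z",th).as_matrix(); T=np.array([x,y,z0])
    def px(P): return ((proj(n,P@R.T+T)-[x0,y0]+0.5)*ss-0.5)
    def hull(P,v=1.): cv2.fillConvexPoly(img,np.round(cv2.convexHull(px(P).astype(np.float32))[:,0]*16).astype(np.int32),v,cv2.LINE_AA,4)
    a=np.linspace(0,2*np.pi,60,endpoint=False)
    def circ(r,yy): return np.c_[r*np.cos(a),0*a+yy,80+r*np.sin(a)]
    hull(np.r_[circ(D/2,-6),circ(D/2,6)])
    # see-through hole = intersection of both hole discs
    m=[]
    for yy in (-6,6):
        q=np.zeros_like(img); cv2.fillPoly(q,[np.round(px(circ(D/2-10,yy))*16).astype(np.int32)],1.,cv2.LINE_AA,4); m.append(q)
    img*=1-np.minimum(*m)
    hull(cyl(23,0,10)); hull(cyl(5,10,81-D/2)); hull(cyl(8,10,30))
    img=cv2.GaussianBlur(img,(0,0),0.7*ss)
    return cv2.resize(img,(w,h),interpolation=cv2.INTER_AREA)
def fgimg(im):
    s=alpha(im); bg=np.median(s[s>0.08]); return np.clip(1-s/bg,0,1)
def fit(ims,D,x,y,th0s,z0=0,excl=None,cams=("top","scene"),pad=12):
    best=None
    boxes={}
    for n in cams:
        P=proj(n,np.array([[x+a,y+b,z0+c] for a in(-36,36) for b in (-36,36) for c in (0,116)]))
        lo=np.floor(P.min(0)).astype(int)-pad//3; hi=np.ceil(P.max(0)).astype(int)+pad//3; boxes[n]=(*lo,*(hi-lo))
    F={n:fgimg(ims[n]) for n in cams}
    def cost(p):
        c=0
        for n in cams:
            b=boxes[n]; g=render(n,D,(p[0],p[1],p[2],z0),b); f=F[n][b[1]:b[1]+b[3],b[0]:b[0]+b[2]]
            w=1
            if excl and n in excl: w=~excl[n][b[1]:b[1]+b[3],b[0]:b[0]+b[2]]
            c+=(w*np.minimum((g-f)**2,.5)).sum()
        return c
    for t in th0s:
        r=so.minimize(lambda q:cost((q[0]*10,q[1]*10,q[2]*.3)),[x/10,y/10,t/.3],method="Nelder-Mead",options=dict(initial_simplex=np.array([[x/10,y/10,t/.3],[x/10+.6,y/10,t/.3],[x/10,y/10+.6,t/.3],[x/10,y/10,t/.3+1]]),xatol=.01,fatol=.01,maxiter=120))
        if best is None or r.fun<best[1]: best=((r.x*[10,10,.3]).round(3),round(r.fun,2))
    return best,boxes
E
cat > run1.py <<'E'
from fit import *
import pickle
D=pickle.load(open("d.pkl","rb"))
ims={n:D[n] for n in("top","scene")}
ex=np.zeros((420,560),bool); ex[262:,165:245]=1   # dewar
cand={"A":(452,295),"B":(457,133),"C":(442,-145),"E":(444,-262)}
for k,(x,y) in cand.items():
    for d in (72,58,44,30):
        b,_=fit(ims,d,x,y,(-.6,0,.6,1.2),excl={"scene":ex})
        print(k,d,b)
E
python3 run1.py
```

```text
Traceback (most recent call last):
  File "run1.py", line 9, in <module>
    b,_=fit(ims,d,x,y,(-.6,0,.6,1.2),excl={"scene":ex})
        ~~~^^^^^^^^^^^^^^^^^^^^^^^^^^^^^^^^^^^^^^^^^^^^
  File "fit.py", line 44, in fit
    r=so.minimize(lambda q:cost((q[0]*10,q[1]*10,q[2]*.3)),[x/10,y/10,t/.3],method="Nelder-Mead",options=dict(initial_simplex=np.array([[x/10,y/10,t/.3],[x/10+.6,y/10,t/.3],[x/10,y/10+.6,t/.3],[x/10,y/10,t/.3+1]]),xatol=.01,fatol=.01,maxiter=120))
  File "fit.py", line 44, in <lambda>
    r=so.minimize(lambda q:cost((q[0]*10,q[1]*10,q[2]*.3)),[x/10,y/10,t/.3],method="Nelder-Mead",options=dict(initial_simplex=np.array([[x/10,y/10,t/.3],[x/10+.6,y/10,t/.3],[x/10,y/10+.6,t/.3],[x/10,y/10,t/.3+1]]),xatol=.01,fatol=.01,maxiter=120))
                           ~~~~^^^^^^^^^^^^^^^^^^^^^^^^^^^
  File "fit.py", line 38, in cost
    b=boxes[n]; g=render(n,D,(p[0],p[1],p[2],z0),b); f=F[n][b[1]:b[1]+b[3],b[0]:b[0]+b[2]]
                  ~~~~~~^^^^^^^^^^^^^^^^^^^^^^^^^^^
  File "fit.py", line 21, in render
    q=np.zeros_like(img); cv2.fillPoly(q,[np.round(px(circ(D/2-10,yy))*16).astype(np.int32)],1.,cv2.LINE_AA,4); m.append(q)
                                                   ~~^^^^^^^^^^^^^^^^^
  File "fit.py", line 13, in px
    def px(P): return ((proj(n,P@R.T+T)-[x0,y0]+0.5)*ss-0.5)
                        ~~~~^^^^^^^^^^^
  File "h.py", line 7, in proj
    K,R,t=cam(n); q=(np.atleast_2d(P)-t)@R@K.T; return q[:,:2]/q[:,2:]
          ~~~^^^
  File "h.py", line 5, in cam
    p=viewer.camera_params(n); return p["intrinsics"],Rn.from_euler("xyz",p["orientation"]).as_matrix(),p["xyz"]
ValueError: time passes only in moves, steps and waits
```

```bash
sed -i 's/^def cam/import functools\n@functools.cache\ndef cam/' h.py; time python3 run1.py; python3 -c "from h import *;print(status.sense()['clock'])"
```

```text
A 72 (array([4.44609e+02, 2.99330e+02, 1.54000e-01]), np.float64(280.1))
A 58 (array([4.46189e+02, 2.99725e+02, 2.76000e-01]), np.float64(367.06))
A 44 (array([4.45333e+02, 3.01365e+02, 3.56000e-01]), np.float64(442.28))
A 30 (array([445.073, 301.381,   2.12 ]), np.float64(446.69))
B 72 (array([456.452, 148.293,  -0.704]), np.float64(273.12))
B 58 (array([456.845, 148.158,  -0.579]), np.float64(239.6))
B 44 (array([ 4.56934e+02,  1.48113e+02, -3.65000e-01]), np.float64(213.38))
B 30 (array([457.4  , 147.728,   0.678]), np.float64(235.11))
C 72 (array([ 436.127, -149.15 ,   -0.839]), np.float64(257.86))
C 58 (array([ 436.418, -149.919,    2.206]), np.float64(240.1))
C 44 (array([ 4.35344e+02, -1.49950e+02, -3.48000e-01]), np.float64(215.85))
C 30 (array([ 4.35300e+02, -1.49816e+02,  2.32000e-01]), np.float64(191.46))
E 72 (array([ 437.075, -268.587,    2.689]), np.float64(486.9))
E 58 (array([ 4.38385e+02, -2.69376e+02, -3.96000e-01]), np.float64(483.57))
E 44 (array([ 4.39985e+02, -2.70274e+02, -3.14000e-01]), np.float64(501.28))
E 30 (array([ 4.40030e+02, -2.70211e+02, -1.33000e-01]), np.float64(530.18))
0.9
real	1m13.472s
user	1m9.720s
sys	0m0.323s
```

```bash
cat > ov.py <<'E'
from fit import *
def overlay(im,n,items,box,fn,s):
    x0,y0,w,h=box; c=cv2.resize(im[y0:y0+h,x0:x0+w,::-1],None,fx=s,fy=s,interpolation=cv2.INTER_CUBIC)
    for D,x,y,th,z0 in items:
        g=render(n,D,(x,y,th,z0),box); g=cv2.resize(g,(w*s,h*s),interpolation=cv2.INTER_CUBIC)
        cs,_=cv2.findContours((g>.5).astype(np.uint8),cv2.RETR_LIST,cv2.CHAIN_APPROX_NONE); cv2.drawContours(c,cs,-1,(0,0,255),1)
    cv2.imwrite(fn,c)
E
python3 - <<'E'
from ov import *
import pickle
D=pickle.load(open("d.pkl","rb"))
it=[(72,444.6,299.3,.154,0),(44,457,148,-.365,0),(30,435.3,-149.8,.232,0),(58,438.4,-269.4,-.396,0)]
overlay(D["top"],"top",it,(180,190,100,45),"pics/o1.png",8)
overlay(D["top"],"top",it,(310,190,80,45),"pics/o2.png",8)
overlay(D["scene"],"scene",it,(280,130,80,70),"pics/o3.png",8)
overlay(D["scene"],"scene",it,(170,200,80,75),"pics/o4.png",8)
E
```

```text
(no output)
```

View pics/o1.png

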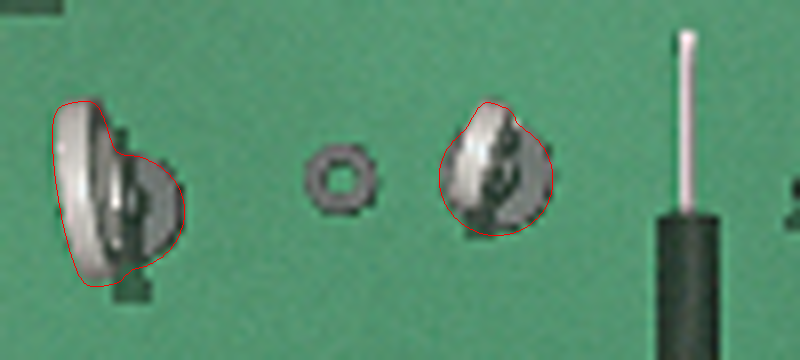

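View pics/o2.png

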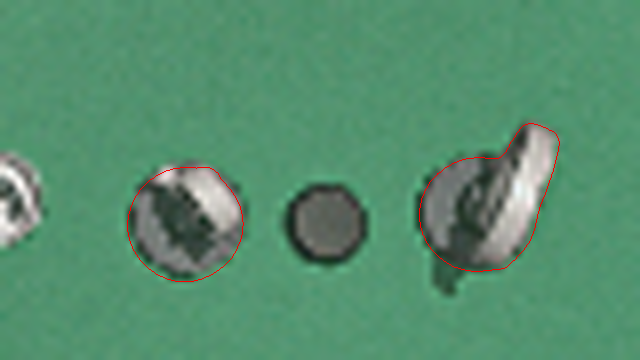

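View pics/o3.png

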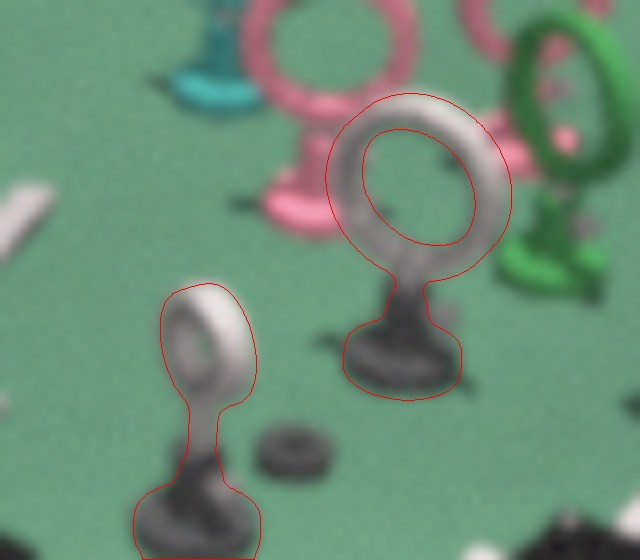

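View pics/o4.png

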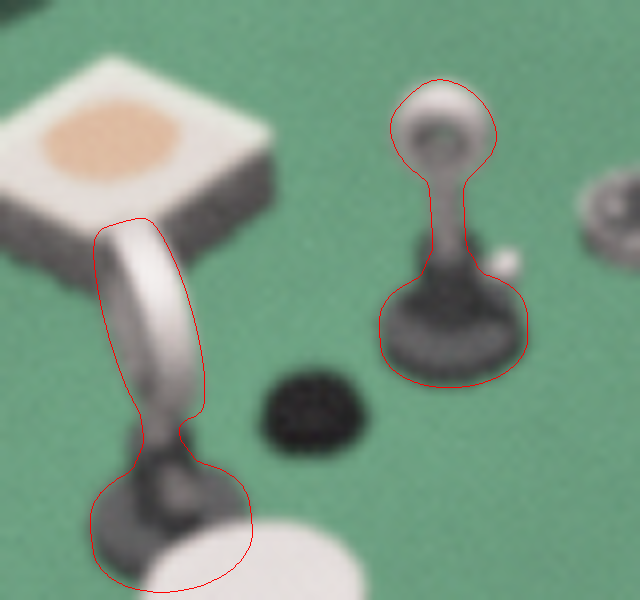

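```bash
cat > band.py <<'E'
from fit import *
def bandimg(n,D,pose,box,ss=6):
    x,y,th,z0=pose; x0,y0,w,h=box; img=np.zeros((h*ss,w*ss),np.float32)
    R=Rn.from_euler("z",th).as_matrix(); T=np.array([x,y,z0])
    a=np.linspace(0.15,np.pi-.15,25)
    for i in range(24):
        P=np.array([[D/2*np.cos(t),yy,80+D/2*np.sin(t)] for t,yy in((a[i],-6),(a[i],6),(a[i+1],6),(a[i+1],-6))])
        p=(proj(n,P@R.T+T)-[x0,y0]+.5)*ss-.5
        cv2.fillConvexPoly(img,np.round(p*16).astype(np.int32),1.,cv2.LINE_AA,4)
    return cv2.resize(cv2.GaussianBlur(img,(0,0),.6*ss),(w,h),interpolation=cv2.INTER_AREA)
def bandfit(im,D,x,y,z0=0,n="top",sl=5,ths=np.arange(-1.2,1.9,.05)):
    P=proj(n,np.array([[x+a,y+b,z0+c] for a in(-36,36) for b in (-36,36) for c in (0,116)]))
    lo=np.floor(P.min(0)).astype(int)-2; hi=np.ceil(P.max(0)).astype(int)+2; b=(*lo,*(hi-lo))
    v=im[b[1]:b[1]+b[3],b[0]:b[0]+b[2]].astype(float); v=np.minimum(v[...,0],v[...,2]); v=v-np.median(v); v=np.clip(v,0,90)
    def cost(q):
        g=bandimg(n,D,(q[0]*10,q[1]*10,q[2]*.3,z0),b)
        pen=((q[0]*10-x)**2+(q[1]*10-y)**2)/sl**2*.01
        return -np.corrcoef(g.ravel(),v.ravel())[0,1]+pen
    t=min(ths,key=lambda t:cost((x/10,y/10,t/.3)))
    r=so.minimize(cost,[x/10,y/10,t/.3],method="Nelder-Mead",options=dict(initial_simplex=[[x/10,y/10,t/.3],[x/10+.3,y/10,t/.3],[x/10,y/10+.3,t/.3],[x/10,y/10,t/.3+.4]],xatol=.005,fatol=1e-4))
    return (r.x*[10,10,.3]).round(3),round(r.fun,3)
E
python3 - <<'E'
from band import *
import pickle
D=pickle.load(open("d.pkl","rb"))
ims={n:D[n] for n in("top","scene")}
ex=np.zeros((420,560),bool); ex[262:,165:245]=1
for d,x,y,t in [(72,444.6,299.3,.154),(44,457,148,-.365),(30,435.3,-149.8,.6),(58,438.4,-269.4,-.396)]:
    print(d,fit(ims,d,x,y,(t,),cams=("top",))[0],fit(ims,d,x,y,(t,),cams=("scene",),excl={"scene":ex})[0],bandfit(D["top"],d,x,y))
# carriers
im=D["top"].astype(int)
for c in [(648,-190),(637,-77),(628,53),(616,161)]:
    u=proj("top",[c[0],c[1],46])[0].round().astype(int)
    cr=D["top"][u[1]-20:u[1]+20,u[0]-20:u[0]+20]
m=D["top"][130:180,195:385]; cv2.imwrite("pics/c1.png",cv2.resize(m[:,:,::-1],None,fx=4,fy=4,interpolation=cv2.INTER_CUBIC))
E
```

```text
72 (array([4.46909e+02, 2.99384e+02, 1.36000e-01]), np.float64(13.43)) (array([4.41583e+02, 3.02648e+02, 1.90000e-01]), np.float64(272.53)) (array([4.46367e+02, 2.98606e+02, 1.24000e-01]), np.float64(-0.854))
44 (array([ 4.59060e+02,  1.47621e+02, -3.69000e-01]), np.float64(23.32)) (array([ 4.53661e+02,  1.51562e+02, -3.78000e-01]), np.float64(196.92)) (array([ 4.58244e+02,  1.47621e+02, -3.10000e-01]), np.float64(-0.875))
30 (array([ 438.365, -150.842,    0.593]), np.float64(35.69)) (array([ 433.219, -147.905,    0.542]), np.float64(156.85)) (array([ 438.089, -150.275,    0.668]), np.float64(-0.824))
58 (array([ 4.39844e+02, -2.69483e+02, -4.34000e-01]), np.float64(19.71)) (array([ 4.34902e+02, -2.67278e+02, -3.65000e-01]), np.float64(419.55)) (array([ 4.39624e+02, -2.68681e+02, -3.95000e-01]), np.float64(-0.891))
```

View pics/c1.png

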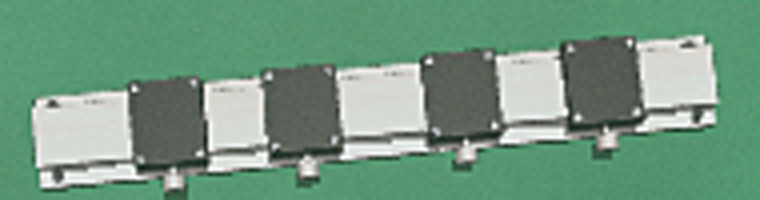

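```bash
cat > car.py <<'E'
from fit import *
import pickle
D=pickle.load(open("d.pkl","rb"))
for n in ("top","scene"):
    im=D[n].astype(float)
    f=np.clip((150-cv2.GaussianBlur(im,(0,0),.5).max(2))/60,0,1)   # dark
    if n=="top": f=np.clip((135-im[...,1])/50,0,1)
    res=[]
    for c in [(648,-190),(637,-77),(628,53),(616,161)]:
        u=proj(n,[c[0],c[1],46])[0].round().astype(int); s=22 if n=="top" else 28
        b=(u[0]-s,u[1]-s,2*s,2*s); F=f[b[1]:b[1]+b[3],b[0]:b[0]+b[2]].copy()
        def rend(q,ss=6):
            x,y,th,h=q[0]*10,q[1]*10,q[2]*.1,q[3]*10; R=Rn.from_euler("z",th).as_matrix()
            P=np.array([[a*35,e*30,-k*h] for a in(-1,1) for e in (-1,1) for k in (0,1)])@R.T+[x,y,46]
            p=((proj(n,P)-[b[0],b[1]]+.5)*ss-.5).astype(np.float32); img=np.zeros((b[3]*ss,b[2]*ss),np.float32)
            cv2.fillConvexPoly(img,np.round(cv2.convexHull(p)[:,0]*16).astype(np.int32),1.,cv2.LINE_AA,4)
            return cv2.resize(cv2.GaussianBlur(img,(0,0),.6*ss),(b[2],b[3]),interpolation=cv2.INTER_AREA)
        cost=lambda q:np.minimum((rend(q)-F)**2,.4).sum()+20*max(0,.2-q[3])
        q0=np.array([c[0]/10,c[1]/10,.9,1.]); S=np.vstack([q0]+[q0+e for e in np.diag([.5,.5,.5,.5])])
        r=so.minimize(cost,q0,method="Nelder-Mead",options=dict(initial_simplex=S,xatol=.005,fatol=.01,maxiter=400))
        v=r.x*[10,10,.1,10]; res.append(v); print(n,v.round(3),round(r.fun,2))
    res=np.array(res); k=np.polyfit(res[:,1],res[:,0],1); print("line yaw",-np.arctan(k[0]),"resid",(res[:,0]-np.polyval(k,res[:,1])).round(2))
E
python3 car.py
```

```text
top [ 6.50619e+02 -1.91100e+02  8.90000e-02  1.61570e+01] 52.25
top [ 6.41005e+02 -7.69430e+01  9.80000e-02  1.65460e+01] 58.09
top [6.30231e+02 5.27080e+01 8.40000e-02 2.16830e+01] 57.64
top [6.20122e+02 1.60944e+02 6.50000e-02 1.42500e+01] 55.56
line yaw 0.08597342858468893 resid [-0.17  0.05  0.45 -0.33]
scene [ 6.52301e+02 -1.93230e+02  9.10000e-02  1.12720e+01] 155.32
scene [ 6.43003e+02 -7.91150e+01  1.08000e-01  9.91600e+00] 181.68
scene [6.3149e+02 4.9969e+01 1.0200e-01 9.8930e+00] 260.38
scene [6.21665e+02 1.58507e+02 7.90000e-02 1.00060e+01] 334.68
line yaw 0.08710691521846979 resid [-0.29  0.37  0.13 -0.21]
```

```bash
cat > go.py <<'E'
from h import *
import sys
def go(x,y,z,yaw):
    s=status.sense(); p=s["eef_pos"]; R0=Rn.from_euler("xyz",s["tcp_rot"]); R1=Rn.from_euler("xyz",[np.pi,0,yaw])
    d=R0.inv().apply(np.array([x,y,z])-p)/1000; r=(R0.inv()*R1).as_rotvec()
    print("t",round(s["clock"],2),"pos",p.round(1),"rot",s["tcp_rot"].round(3),"q1,q6",s["qpos"][[0,5]].round(2),"F",s["contact_force"].round(1),"op",round(s["opening"],3))
    print("shift",d.round(4).tolist(),"rot",r.round(4).tolist(),"rows>=",round(max(np.linalg.norm(d)/.0417,np.linalg.norm(r)/.125),1))
if __name__=="__main__": go(*map(float,sys.argv[1:]))
E
python3 go.py 438.5 -268.5 230 -1.98
```

```text
t 0.9 pos [ 138.1 -609.5  253.3] rot [-3.142  0.    -1.348] q1,q6 [-1.35 -0.  ] F [ 0.1 -0.1 -0.6] op 0.995
shift [-0.2662, -0.3683, 0.0233] rot [0.0, 0.0, 0.632] rows>= 10.9
```

Call:
{"fn": "send_rows", "kwargs": {"plan": [[[-0.025,-0.034,0.0],[0,0,0.06],1],[[-0.05,-0.068,0.0],[0,0,0.12],1],[[-0.075,-0.102,0.0],[0,0,0.18],1],[[-0.1,-0.136,0.0],[0,0,0.24],1],[[-0.125,-0.17,0.0],[0,0,0.3],1]], "squeeze": 60}}

```text
clock: 1.32
eef_pos: [275.3, -450.6, 253.4]
tcp_rot: [-3.141, -0.0, -1.652]
contact_force: [1.6, -0.2, 0.9]
opening: 1.0
```

```bash
python3 go.py 438.5 -268.5 180 -1.98
```

```text
t 1.32 pos [ 275.3 -450.6  253.4] rot [-3.141 -0.    -1.652] q1,q6 [-1.03  0.63] F [ 1.6 -0.2  0.9] op 1.0
shift [-0.1947, -0.1479, 0.0734] rot [-0.0003, -0.0002, 0.3284] rows>= 6.1
```

Call:
{"fn": "send_rows", "kwargs": {"plan": [[[-0.035,-0.027,0.0],[0,0,0.065],1],[[-0.07,-0.054,0.0],[0,0,0.13],1],[[-0.105,-0.08,0.0],[0,0,0.195],1],[[-0.14,-0.107,0.0],[0,0,0.26],1],[[-0.175,-0.133,0.0],[0,0,0.328],1]]}}

```text
clock: 1.73
eef_pos: [414.4, -295.1, 253.7]
tcp_rot: [-3.14, -0.0, -1.983]
contact_force: [0.7, -1.0, -0.3]
opening: 1.0
```

```bash
python3 go.py 438.5 -268.5 160 -1.98
```

```text
t 1.73 pos [ 414.4 -295.1  253.7] rot [-3.14  -0.    -1.983] q1,q6 [-0.62  1.36] F [ 0.7 -1.  -0.3] op 1.0
shift [-0.034, -0.0113, 0.0938] rot [-0.0012, -0.0004, -0.0029] rows>= 2.4
```

Call:
{"fn": "send_rows", "kwargs": {"plan": [[[-0.017,-0.006,0.03],[0,0,-0.003],1],[[-0.034,-0.0113,0.06],[0,0,-0.003],1],[[-0.034,-0.0113,0.094],[0,0,-0.003],1],[[-0.034,-0.0113,0.094],[0,0,-0.003],1],[[-0.034,-0.0113,0.094],[0,0,-0.003],1]]}}

```text
clock: 2.15
eef_pos: [437.6, -267.9, 158.9]
tcp_rot: [3.139, 0.0, -1.979]
contact_force: [0.4, -0.4, 1.2]
opening: 1.0
```

```bash
python3 go.py 438.5 -268.5 102 -1.98
python3 - <<'E'
from h import *
for n in("scene","top"):
    im=viewer.grab_frame(n); P=proj(n,[438.5,-268.5,110])[0].astype(int); print(P)
    c=im[max(P[1]-60,0):P[1]+60,max(0,P[0]-80):P[0]+80]; cv2.imwrite(f"pics/{n}2.png",cv2.resize(c[:,:,::-1],None,fx=4,fy=4,interpolation=cv2.INTER_CUBIC))
E
```

```text
t 2.15 pos [ 437.6 -267.9  158.9] rot [ 3.139  0.    -1.979] q1,q6 [-0.55  1.43] F [ 0.4 -0.4  1.2] op 1.0
shift [0.0002, -0.0012, 0.0569] rot [0.0026, 0.0001, 0.0007] rows>= 1.4
[187 228]
[375 213]
```

View pics/scene2.png

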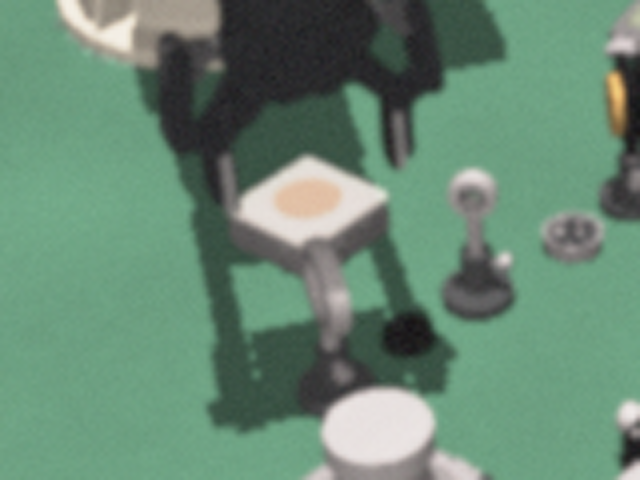

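Call:
{"fn": "send_rows", "kwargs": {"plan": [[[0,-0.001,0.02],[0.002,0,0],1],[[0,-0.001,0.04],[0.002,0,0],1],[[0,-0.001,0.057],[0.002,0,0],1],[[0,-0.001,0.057],[0.002,0,0],0.4],[[0,-0.001,0.057],[0.002,0,0],0.2]]}}

```text
clock: 2.67
eef_pos: [440.4, -270.8, 105.7]
tcp_rot: [-3.136, -0.001, -1.982]
contact_force: [1.5, 0.3, -0.6]
opening: 0.745
```

Call:
{"fn": "send_rows", "kwargs": {"plan": [[[0,0,0],[0,0,0],0.0],[[0,0,0],[0,0,0],-0.2],[[0,0,0],[0,0,0],-0.4],[[0,0,0],[0,0,0],-0.5],[[0,0,0],[0,0,0],-0.6]]}}

```text
clock: 3.08
eef_pos: [440.6, -271.0, 106.2]
tcp_rot: [-3.135, -0.001, -1.982]
contact_force: [-0.2, -0.5, -0.7]
opening: 0.2
```

Call:
{"fn": "send_rows", "kwargs": {"plan": [[[0,0,0],[0,0,0],-0.7],[[0,0,0],[0,0,0],-0.8],[[0,0,0],[0,0,0],-1],[[0,0,0],[0,0,0],-1],[[0,0,0],[0,0,0],-1]]}}

```text
clock: 3.5
eef_pos: [440.9, -271.0, 106.5]
tcp_rot: [-3.134, -0.001, -1.982]
contact_force: [0.8, 1.6, 5.8]
opening: 0.129
```

```bash
python3 go.py 631 51.5 300 -1.484
python3 - <<'E'
from h import *
for n in("scene","top"):
    im=viewer.grab_frame(n); P=proj(n,[438.5,-268.5,110])[0].astype(int); print(P)
    c=im[max(P[1]-60,0):P[1]+60,max(0,P[0]-80):P[0]+80]; cv2.imwrite(f"pics/{n}3.png",cv2.resize(c[:,:,::-1],None,fx=4,fy=4,interpolation=cv2.INTER_CUBIC))
E
```

```text
t 3.5 pos [ 440.9 -271.   106.5] rot [-3.134e+00 -1.000e-03 -1.982e+00] q1,q6 [-0.55  1.43] F [0.8 1.6 5.8] op 0.129
shift [-0.3714, -0.0468, -0.1934] rot [-0.0068, -0.0026, -0.4976] rows>= 10.1
[187 228]
[375 213]
```

View pics/scene3.png

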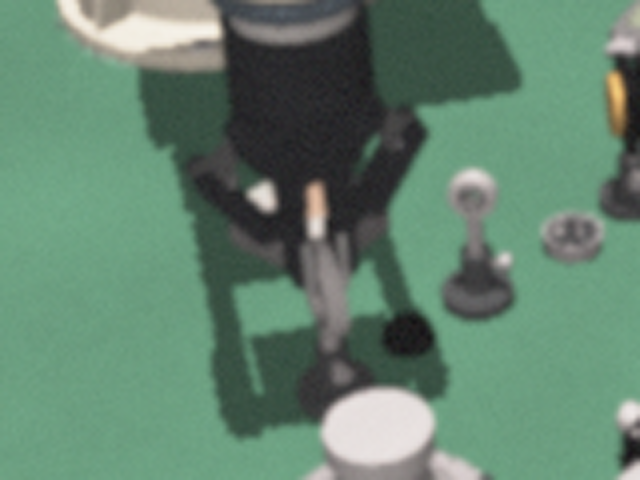

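View pics/top3.png

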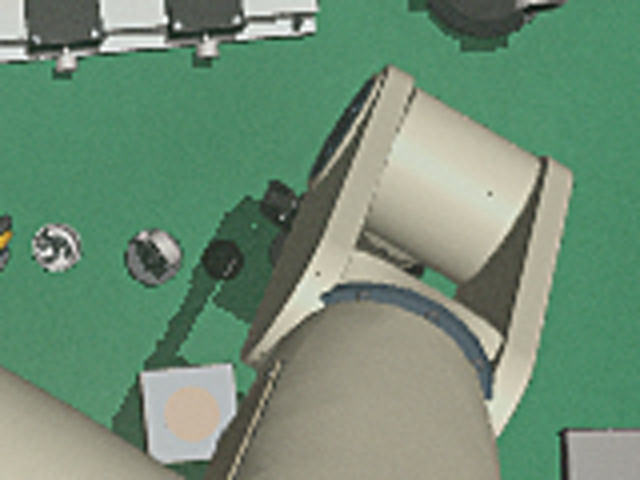

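Call:
{"fn": "send_rows", "kwargs": {"plan": [[[0,0,-0.008],[0,0,0],-1],[[0,0,-0.025],[0,0,0],-1],[[0,0,-0.05],[0,0,0],-1],[[0,0,-0.08],[0,0,0],-1],[[0,0,-0.11],[0,0,0],-1]]}}

```text
clock: 4.02
eef_pos: [439.5, -270.2, 217.5]
tcp_rot: [-3.136, -0.001, -1.981]
contact_force: [0.9, -0.5, -2.2]
opening: 0.122
```

```bash
python3 go.py 633.2 51.7 220 -1.484
```

```text
t 4.02 pos [ 439.5 -270.2  217.5] rot [-3.136e+00 -1.000e-03 -1.981e+00] q1,q6 [-0.55  1.43] F [ 0.9 -0.5 -2.2] op 0.122
shift [-0.3725, -0.0491, -0.0026] rot [-0.005, -0.002, -0.4975] rows>= 9.0
```

Call:
{"fn": "send_rows", "kwargs": {"plan": [[[-0.02,-0.003,0],[0,0,-0.02],-1],[[-0.05,-0.007,0],[0,0,-0.06],-1],[[-0.085,-0.011,0],[0,0,-0.11],-1],[[-0.12,-0.016,0],[0,0,-0.16],-1],[[-0.155,-0.02,0],[0,0,-0.21],-1]]}}

```text
clock: 4.43
eef_pos: [520.1, -134.8, 217.8]
tcp_rot: [-3.137, -0.002, -1.77]
contact_force: [0.9, -0.6, -1.5]
opening: 0.126
```

```bash
python3 go.py 633.2 51.7 220 -1.484
```

```text
t 4.43 pos [ 520.1 -134.8  217.8] rot [-3.137e+00 -2.000e-03 -1.770e+00] q1,q6 [-0.26  1.52] F [ 0.9 -0.6 -1.5] op 0.126
shift [-0.2052, -0.0741, -0.0022] rot [-0.0047, -0.0028, -0.2856] rows>= 5.2
```

Call:
{"fn": "send_rows", "kwargs": {"plan": [[[-0.035,-0.012,0],[0,0,-0.05],-1],[[-0.07,-0.025,0],[0,0,-0.1],-1],[[-0.105,-0.037,0],[0,0,-0.15],-1],[[-0.14,-0.05,0],[0,0,-0.2],-1],[[-0.17,-0.061,0],[0,0,-0.24],-1]]}}

```text
clock: 4.85
eef_pos: [614.1, 22.0, 217.9]
tcp_rot: [-3.137, -0.003, -1.526]
contact_force: [0.3, -0.0, -1.5]
opening: 0.128
```

```bash
python3 go.py 633.2 51.7 200 -1.484
```

```text
t 4.85 pos [614.1  22.  217.9] rot [-3.137e+00 -3.000e-03 -1.526e+00] q1,q6 [0.03 1.56] F [ 0.3 -0.  -1.5] op 0.128
shift [-0.0289, -0.0204, 0.0179] rot [-0.0041, -0.0033, -0.0424] rows>= 0.9
```

Call:
{"fn": "send_rows", "kwargs": {"plan": [[[-0.015,-0.01,0.005],[-0.002,-0.001,-0.02],-1],[[-0.029,-0.02,0.012],[-0.003,-0.002,-0.042],-1],[[-0.029,-0.02,0.018],[-0.003,-0.003,-0.042],-1],[[-0.029,-0.02,0.018],[-0.003,-0.003,-0.042],-1],[[-0.029,-0.02,0.018],[-0.003,-0.003,-0.042],-1]]}}

```text
clock: 5.27
eef_pos: [631.8, 51.0, 199.0]
tcp_rot: [3.14, -0.001, -1.485]
contact_force: [0.1, -0.5, -0.5]
opening: 0.128
```

```bash
python3 go.py 633.2 51.7 162 -1.484;python3 - <<'E'
from h import *
for n in("scene","top"):
    im=viewer.grab_frame(n); P=proj(n,[630,51.5,90])[0].astype(int); print(P)
    x0,y0=P[0]-80,P[1]-60
    c=cv2.resize(im[y0:y0+120,x0:x0+160,::-1],None,fx=4,fy=4,interpolation=cv2.INTER_CUBIC); cv2.imwrite(f"pics/{n}4.png",c)
E
```

```text
t 5.27 pos [631.8  51.  199. ] rot [ 3.140e+00 -1.000e-03 -1.485e+00] q1,q6 [0.08 1.56] F [ 0.1 -0.5 -0.5] op 0.128
shift [-0.0006, -0.0015, 0.037] rot [0.0013, -0.0007, -0.001] rows>= 0.9
[338 206]
[270 153]
```

View pics/scene4.png

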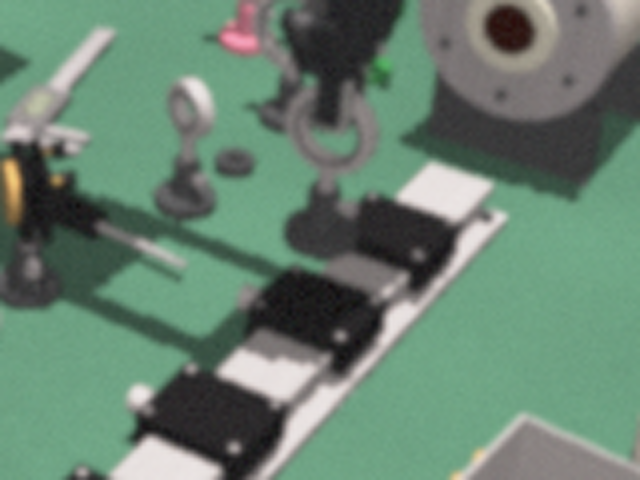

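View pics/top4.png

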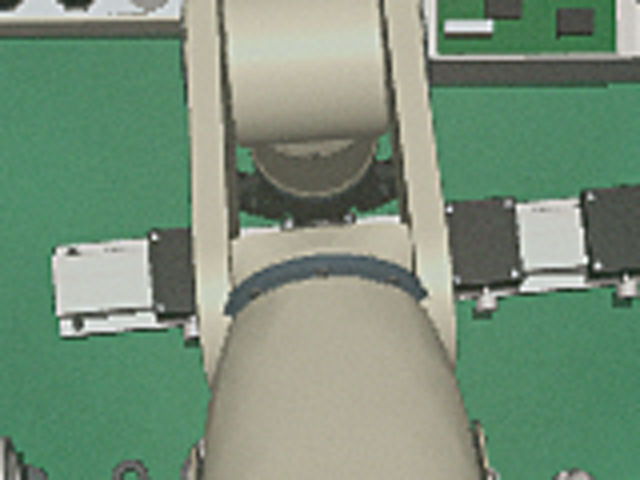

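Call:
{"fn": "send_rows", "kwargs": {"plan": [[[-0.0006,-0.0015,0.012],[0,0,0],-1],[[-0.0006,-0.0015,0.025],[0,0,0],-1],[[-0.0006,-0.0015,0.035],[0,0,0],-1],[[-0.0006,-0.0015,0.037],[0,0,0],-1],[[-0.0006,-0.0015,0.038],[0,0,0],-1]]}}

```text
clock: 5.78
eef_pos: [632.9, 51.2, 160.4]
tcp_rot: [3.14, -0.001, -1.486]
contact_force: [0.8, 0.7, -1.7]
opening: 0.127
```

```bash
python3 go.py 633.2 51.7 153 -1.484
```

```text
t 5.78 pos [632.9  51.2 160.4] rot [ 3.140e+00 -1.000e-03 -1.486e+00] q1,q6 [0.08 1.56] F [ 0.8  0.7 -1.7] op 0.127
shift [-0.0005, -0.0003, 0.0074] rot [0.002, -0.0005, -0.002] rows>= 0.2
```

Before the final few millimetres, I check the held ring against the carrier in the scene camera.

Run:
```python
from ov import *
im=viewer.grab_frame("scene"); z=8.
overlay(im,"scene",[(58,630.7,51.5,.087,46+z)],(295,150,90,90),"pics/o5.png",6)
c=cv2.imread("pics/o5.png")
R=Rn.from_euler("z",.087).as_matrix()
P=np.array([[35,30,0],[35,-30,0],[-35,-30,0],[-35,30,0]])@R.T+[630.7,51.5,46]
p=((proj("scene",P)-[295,150]+.5)*6).astype(np.int32); cv2.polylines(c,[p],True,(0,255,255),1); cv2.imwrite("pics/o5.png",c)
```

```text
(no output)
```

View pics/o5.png

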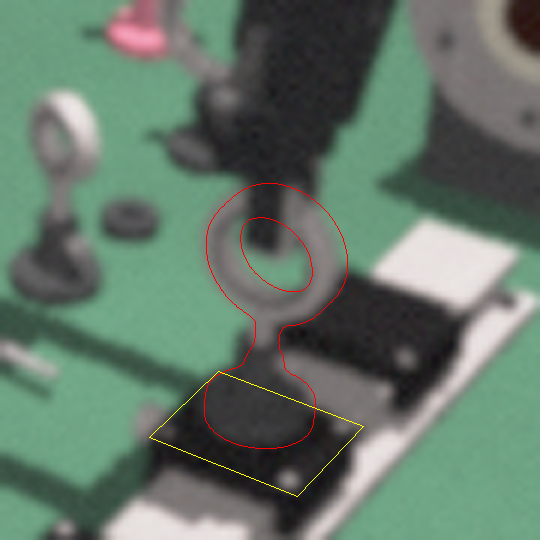

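Call:
{"fn": "send_rows", "kwargs": {"plan": [[[-0.0005,-0.0003,0.002],[0.002,0,-0.002],-1],[[-0.0005,-0.0003,0.004],[0.002,0,-0.002],-1],[[-0.0005,-0.0003,0.005],[0.002,0,-0.002],-1],[[-0.0005,-0.0003,0.006],[0.002,0,-0.002],-1],[[-0.0005,-0.0003,0.0065],[0.002,0,-0.002],-1]]}}

```text
clock: 6.25
eef_pos: [633.7, 51.8, 154.6]
tcp_rot: [-3.14, -0.001, -1.484]
contact_force: [0.3, 1.1, -0.7]
opening: 0.124
```

```bash
python3 go.py 633.2 51.7 153 -1.484
```

```text
t 6.25 pos [633.7  51.8 154.6] rot [-3.140e+00 -1.000e-03 -1.484e+00] q1,q6 [0.08 1.56] F [ 0.3  1.1 -0.7] op 0.124
shift [0.0001, 0.0005, 0.0016] rot [-0.0012, -0.0006, 0.0002] rows>= 0.0
```

Call:
{"fn": "send_rows", "kwargs": {"plan": [[[0,0,0.0005],[0,0,0],-1],[[0,0,0.001],[0,0,0],-1],[[0,0,0.0015],[0,0,0],-1],[[0,0,0.002],[0,0,0],-1],[[0,0,0.0022],[0,0,0],-1]]}}

```text
clock: 6.67
eef_pos: [633.9, 51.9, 152.6]
tcp_rot: [-3.14, -0.001, -1.484]
contact_force: [0.5, 0.3, 1.1]
opening: 0.123
```

Call:
{"fn": "send_rows", "kwargs": {"plan": [[[0,0,0.0003],[0,0,0],-1],[[0,0,0.0006],[0,0,0],-1],[[0,0,0.0009],[0,0,0],-1],[[0,0,0.0012],[0,0,0],-1],[[0,0,0.0012],[0,0,0],-1]]}}

```text
clock: 7.08
eef_pos: [634.3, 52.0, 152.5]
tcp_rot: [-3.139, -0.0, -1.484]
contact_force: [-2.2, 0.8, 8.3]
opening: 0.125
```

Call:
{"fn": "send_rows", "kwargs": {"plan": [[[0,0,0],[0,0,0],-0.6],[[0,0,0],[0,0,0],-0.5],[[0,0,0],[0,0,0],-0.3],[[0,0,0],[0,0,0],-0.1],[[0,0,0],[0,0,0],0.1]]}}

```text
clock: 7.5
eef_pos: [634.2, 52.0, 152.3]
tcp_rot: [-3.139, -0.0, -1.484]
contact_force: [0.3, 0.1, -0.4]
opening: 0.551
```

Call:
{"fn": "send_rows", "kwargs": {"plan": [[[0,0,-0.002],[0,0,0],0.1],[[0,0,-0.02],[0,0,0],0.1],[[0,0,-0.05],[0,0,0],0.1],[[0,0,-0.08],[0,0,0],0.3],[[0,0,-0.1],[0,0,0],0.5]]}}

```text
clock: 7.92
eef_pos: [634.7, 52.0, 255.1]
tcp_rot: [-3.137, -0.0, -1.484]
contact_force: [0.3, 1.0, 1.8]
opening: 0.747
```

```bash
python3 go.py 438 -149.8 230 -0.94
```

```text
t 7.92 pos [634.7  52.  255.1] rot [-3.137 -0.    -1.484] q1,q6 [0.08 1.56] F [0.3 1.  1.8] op 0.747
shift [0.184, 0.2136, 0.0241] rot [-0.0045, -0.0017, -0.5438] rows>= 6.8
```

Call:
{"fn": "send_rows", "kwargs": {"plan": [[[0.02,0.022,0],[0,0,-0.06],1],[[0.045,0.052,0],[0,0,-0.14],1],[[0.07,0.082,0],[0,0,-0.22],1],[[0.095,0.112,0],[0,0,-0.3],1],[[0.12,0.142,0],[0,0,-0.38],1]]}}

```text
clock: 8.33
eef_pos: [502.2, -80.7, 254.5]
tcp_rot: [-3.137, -0.002, -1.099]
contact_force: [1.1, -0.9, 0.0]
opening: 1.0
```

```bash
python3 go.py 437.5 -150 200 -0.96
python3 - <<'E'
from band import *
ims={n:viewer.grab_frame(n) for n in("top","scene")}
import pickle; pickle.dump(ims,open("p1.pkl","wb"))
x0,y0=180,100
cv2.imwrite("pics/t5.png",cv2.resize(ims["top"][110:200,190:390,::-1],None,fx=4,fy=4,interpolation=cv2.INTER_CUBIC))
cv2.imwrite("pics/s5.png",cv2.resize(ims["scene"][130:250,270:430,::-1],None,fx=5,fy=5,interpolation=cv2.INTER_CUBIC))
E
```

```text
t 8.33 pos [502.2 -80.7 254.5] rot [-3.137e+00 -2.000e-03 -1.099e+00] q1,q6 [-0.16  0.94] F [ 1.1 -0.9  0. ] op 1.0
shift [0.0323, 0.0893, 0.0542] rot [-0.0042, -0.0027, -0.1392] rows>= 2.6
```

View pics/t5.png

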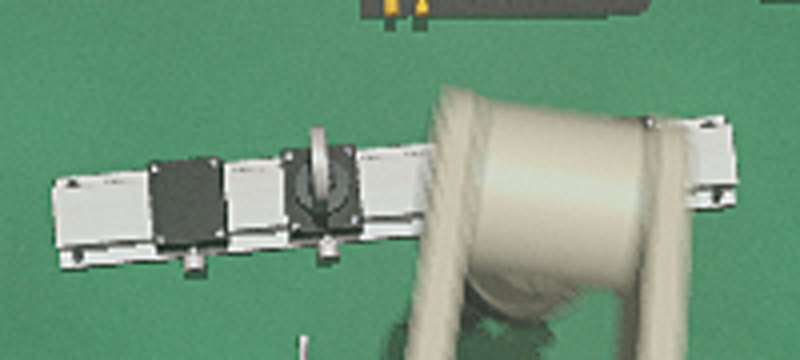

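View pics/s5.png

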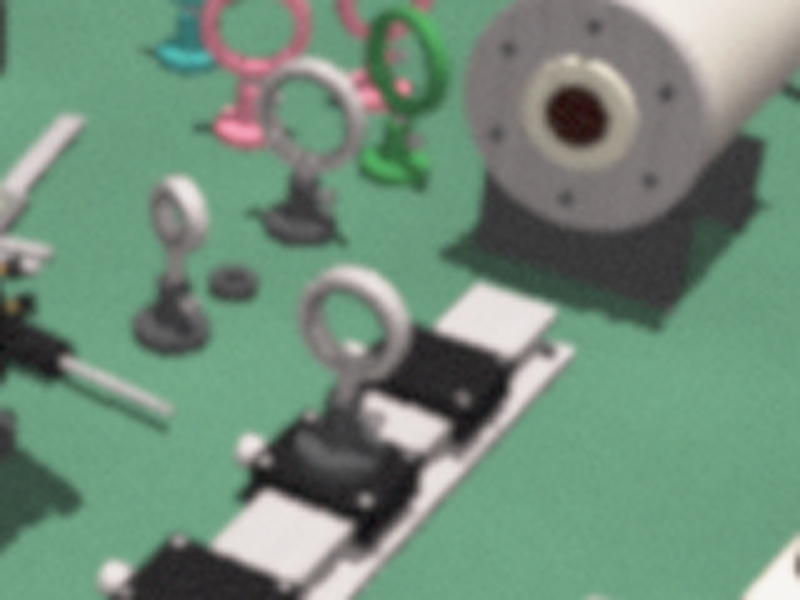

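```bash
cat > chk.py <<'E'
from band import *
def ovchk(im,n,ring,car,yaw,fn,half=24,s=16):
    D,x,y,th=ring
    u=proj(n,[car[0],car[1],46])[0].round().astype(int); x0,y0=u[0]-half,u[1]-half-(0 if n=="top" else 8)
    c=cv2.resize(im[y0:y0+2*half,x0:x0+2*half,::-1],None,fx=s,fy=s,interpolation=cv2.INTER_CUBIC)
    def dr(P,col): cv2.polylines(c,[np.round((proj(n,P)-[x0,y0]+.5)*s*8).astype(np.int32)],True,col,1,cv2.LINE_AA,3)
    R=Rn.from_euler("z",yaw).as_matrix(); dr(np.array([[35,30,0],[35,-30,0],[-35,-30,0],[-35,30,0]])@R.T+[*car,46],(0,255,255))
    a=np.linspace(0,6.283,60); R=Rn.from_euler("z",th).as_matrix(); T=[x,y,46]
    dr(np.c_[23*np.cos(a),23*np.sin(a),0*a+10]@R.T+T,(0,0,255))
    for yy in(-6,6): dr(np.c_[D/2*np.cos(a),0*a+yy,80+D/2*np.sin(a)]@R.T+T,(255,0,255))
    cv2.imwrite(fn,c)
E
python3 - <<'E'
from chk import *
import pickle; ims=pickle.load(open("p1.pkl","rb"))
print(bandfit(ims["top"],58,630.7,51.5,z0=46,ths=np.arange(-.3,.4,.05)))
ovchk(ims["top"],"top",(58,630.7,51.5,.087),(630.7,51.5),.087,"pics/k1.png")
ovchk(ims["scene"],"scene",(58,630.7,51.5,.087),(630.7,51.5),.087,"pics/k2.png",30,13)
E
```

```text
(array([6.32155e+02, 5.19250e+01, 7.80000e-02]), np.float64(-0.301))
```

View pics/k1.png

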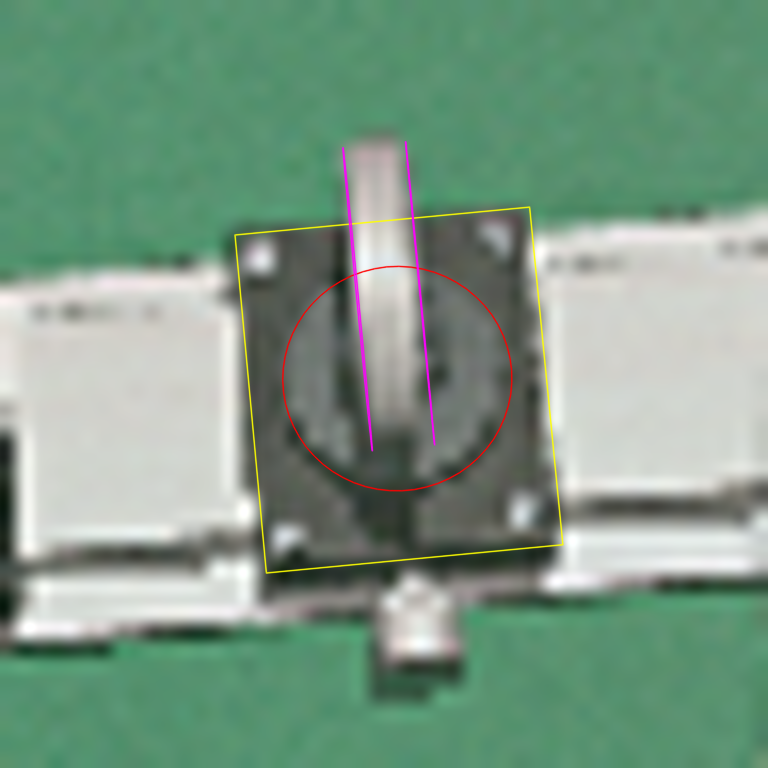

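View pics/k2.png

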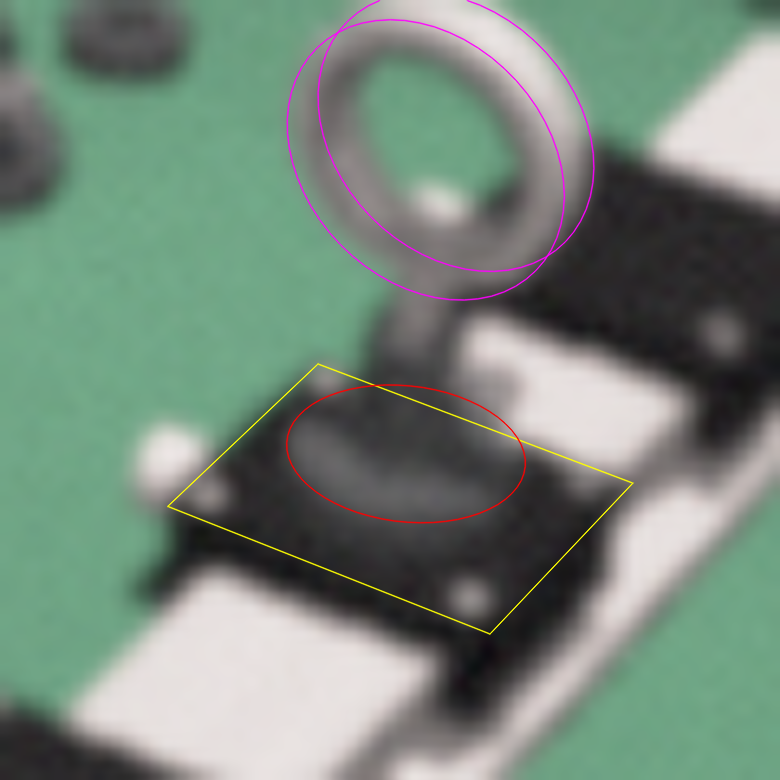

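Call:
{"fn": "send_rows", "kwargs": {"plan": [[[0.012,0.03,0.01],[-0.002,-0.001,-0.05],1],[[0.024,0.065,0.025],[-0.004,-0.003,-0.1],1],[[0.032,0.089,0.045],[-0.004,-0.003,-0.139],1],[[0.032,0.089,0.065],[-0.004,-0.003,-0.139],1],[[0.032,0.089,0.085],[-0.004,-0.003,-0.139],1]]}}

```text
clock: 8.85
eef_pos: [434.6, -152.1, 169.0]
tcp_rot: [3.14, 0.0, -0.967]
contact_force: [-0.0, 0.8, -0.7]
opening: 1.001
```

```bash
python3 go.py 437.5 -150 88 -0.96
python3 - <<'E'
from h import *
n="scene"
im=viewer.grab_frame(n); P=proj(n,[438.5,-150,110])[0].astype(int); print(P)
c=im[P[1]-60:P[1]+60,P[0]-80:P[0]+80]; cv2.imwrite(f"pics/{n}6.png",cv2.resize(c[:,:,::-1],None,fx=4,fy=4,interpolation=cv2.INTER_CUBIC))
E
```

```text
t 8.85 pos [ 434.6 -152.1  169. ] rot [ 3.14   0.    -0.967] q1,q6 [-0.34  0.63] F [-0.   0.8 -0.7] op 1.001
shift [-0.0001, -0.0037, 0.081] rot [0.0015, 0.0002, -0.0065] rows>= 1.9
[225 206]
```

View pics/scene6.png

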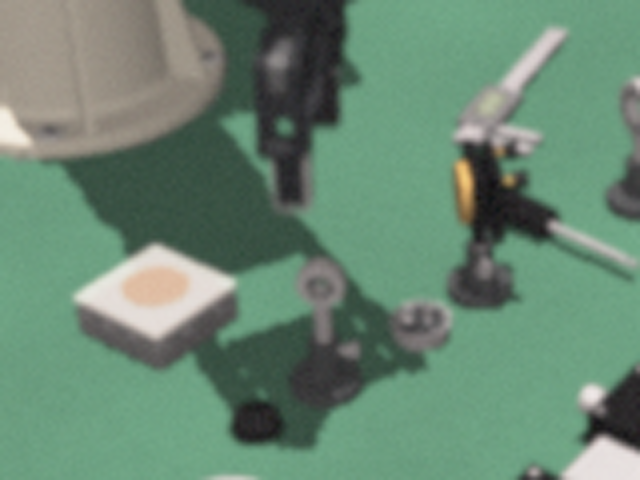

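Call:
{"fn": "send_rows", "kwargs": {"plan": [[[0,-0.003,0.025],[0,0,-0.006],1],[[0,-0.0035,0.05],[0,0,-0.006],1],[[0,-0.0035,0.072],[0,0,-0.006],0.8],[[0,-0.0035,0.081],[0,0,-0.006],0.4],[[0,-0.0035,0.082],[0,0,-0.006],0.2]]}}

```text
clock: 9.32
eef_pos: [435.0, -148.4, 82.5]
tcp_rot: [3.136, 0.007, -0.96]
contact_force: [-0.3, -0.5, 0.1]
opening: 0.636
```

Call:
{"fn": "send_rows", "kwargs": {"plan": [[[0,0,0],[0,0,0],0.0],[[0,0,0],[0,0,0],-0.2],[[0,0,0],[0,0,0],-0.4],[[0,0,0],[0,0,0],-0.5],[[0,0,0],[0,0,0],-0.6]]}}

```text
clock: 9.73
eef_pos: [435.5, -148.6, 83.2]
tcp_rot: [3.137, 0.005, -0.96]
contact_force: [0.6, -0.1, 0.3]
opening: 0.203
```

Call:
{"fn": "send_rows", "kwargs": {"plan": [[[0,0,0],[0,0,0],-0.7],[[0,0,0],[0,0,0],-0.8],[[0,0,0],[0,0,0],-1],[[0,0,0],[0,0,0],-1],[[0,0,0],[0,0,0],-1]]}}

```text
clock: 10.15
eef_pos: [435.7, -148.7, 83.5]
tcp_rot: [3.137, 0.005, -0.96]
contact_force: [-0.8, -0.0, 5.3]
opening: 0.129
```

```bash
python3 go.py 650 -192 200 -1.484
python3 - <<'E'
from h import *
for n in ("scene","top"):
    im=viewer.grab_frame(n); P=proj(n,[438.5,-150,60])[0].astype(int); print(P)
    c=im[P[1]-60:P[1]+60,P[0]-80:P[0]+80]; cv2.imwrite(f"pics/{n}7.png",cv2.resize(c[:,:,::-1],None,fx=4,fy=4,interpolation=cv2.INTER_CUBIC))
E
```

```text
t 10.15 pos [ 435.7 -148.7   83.5] rot [ 3.137  0.005 -0.96 ] q1,q6 [-0.33  0.63] F [-0.8 -0.   5.3] op 0.129
shift [0.1578, -0.1502, -0.1181] rot [0.0061, 0.0037, 0.524] rows>= 5.9
[226 223]
[334 214]
```

View pics/scene7.png

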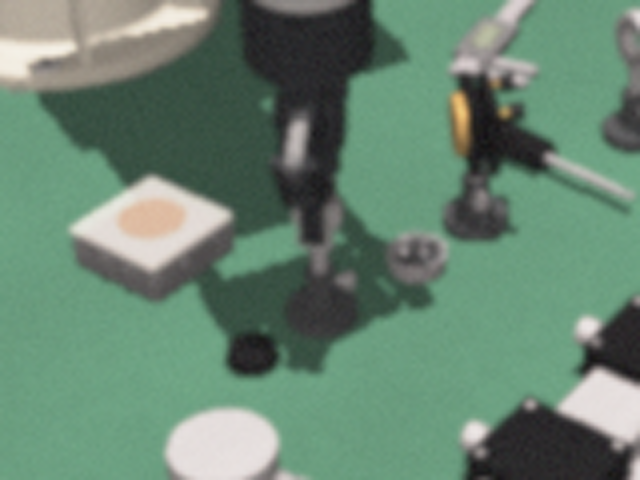

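Run:
```python
from band import *
import pickle; ims=pickle.load(open("p1.pkl","rb"))
car=(630.7,51.5)
for n,half,s,off,scr in(("top",24,16,0,[(260,258),(492,236),(288,535),(523,510)]),("scene",30,13,8,[(325,375),(205,495),(470,600),(585,475)])):
    u=proj(n,[car[0],car[1],46])[0].round().astype(int); x0,y0=u[0]-half,u[1]-half-off
    m=np.array(scr)/s-.5+[x0,y0]; w=ray(n,m,46); print(n,w.round(1).tolist(),"mean",w.mean(0).round(1))
    print(bandfit(ims[n],58,630.7,51.5,z0=46,n=n,sl=20,ths=np.arange(-.3,.4,.05)))
D=pickle.load(open("d.pkl","rb"))
for d,x,y,t in [(72,444.6,299.3,.154),(44,457,148,-.365),(30,435.3,-149.8,.6),(58,438.4,-269.4,-.396)]:
    print(d,[bandfit(D[n],d,x,y,n=n,sl=20,ths=[t]) for n in("top","scene")])
```

```text
top [[658.0, 79.3, 46.0], [662.2, 32.2, 46.0], [600.9, 73.9, 46.0], [605.5, 26.4, 46.0]] mean [631.7  53.   46. ]
(array([6.32265e+02, 5.19600e+01, 7.70000e-02]), np.float64(-0.302))
scene [[596.6, 75.9, 46.0], [601.9, 26.3, 46.0], [659.6, 31.2, 46.0], [654.5, 80.6, 46.0]] mean [628.2  53.5  46. ]
(array([6.28899e+02, 5.09950e+01, 1.05000e-01]), np.float64(-0.337))
72 [(array([4.46934e+02, 2.98694e+02, 1.18000e-01]), np.float64(-0.856)), (array([4.42479e+02, 2.97426e+02, 2.32000e-01]), np.float64(-0.75))]
44 [(array([ 4.58484e+02,  1.47450e+02, -3.24000e-01]), np.float64(-0.876)), (array([457.139, 151.202,  -0.589]), np.float64(-0.666))]
30 [(array([ 438.184, -150.297,    0.683]), np.float64(-0.826)), (array([ 436.398, -152.346,    0.725]), np.float64(-0.685))]
58 [(array([ 4.39956e+02, -2.68799e+02, -3.89000e-01]), np.float64(-0.893)), (array([ 4.20586e+02, -2.62061e+02, -2.97000e-01]), np.float64(-0.324))]
```

Call:
{"fn": "send_rows", "kwargs": {"plan": [[[0,0,-0.008],[0,0,0],-1],[[0,0,-0.025],[0,0,0],-1],[[0,0,-0.05],[0,0,0],-1],[[0,0,-0.075],[0,0,0],-1],[[0,0,-0.1],[0,0,0],-1]]}}

```text
clock: 10.67
eef_pos: [435.8, -148.6, 184.7]
tcp_rot: [3.136, 0.006, -0.96]
contact_force: [0.3, 0.7, -1.4]
opening: 0.13
```

```bash
python3 go.py 650.2 -190.3 185 -1.484
```

```text
t 10.67 pos [ 435.8 -148.6  184.7] rot [ 3.136  0.006 -0.96 ] q1,q6 [-0.33  0.63] F [ 0.3  0.7 -1.4] op 0.13
shift [0.1571, -0.1517, -0.0021] rot [0.0069, 0.0044, 0.524] rows>= 5.2
```

Call:
{"fn": "send_rows", "kwargs": {"plan": [[[0.02,-0.02,0],[0,0,0.06],-1],[[0.045,-0.044,0],[0,0,0.14],-1],[[0.07,-0.068,0],[0,0,0.23],-1],[[0.095,-0.092,0],[0,0,0.32],-1],[[0.12,-0.116,0],[0,0,0.4],-1]]}}

```text
clock: 11.08
eef_pos: [601.0, -180.6, 183.7]
tcp_rot: [3.134, 0.003, -1.365]
contact_force: [0.9, 0.4, -1.0]
opening: 0.127
```

```bash
python3 go.py 650.2 -190.3 175 -1.484
```

```text
t 11.08 pos [ 601.  -180.6  183.7] rot [ 3.134e+00  3.000e-03 -1.365e+00] q1,q6 [-0.29  1.07] F [ 0.9  0.4 -1. ] op 0.127
shift [0.0197, -0.0463, 0.0083] rot [0.0077, 0.003, 0.1194] rows>= 1.2
```

Call:
{"fn": "send_rows", "kwargs": {"plan": [[[0.01,-0.023,0.002],[0.003,0.001,0.06],-1],[[0.0197,-0.0463,0.008],[0.005,0.002,0.119],-1],[[0.0197,-0.0463,0.02],[0.005,0.002,0.119],-1],[[0.0197,-0.0463,0.035],[0.005,0.002,0.119],-1],[[0.0197,-0.0463,0.045],[0.005,0.002,0.119],-1]]}}

```text
clock: 11.5
eef_pos: [648.9, -189.9, 136.5]
tcp_rot: [3.136, 0.002, -1.483]
contact_force: [-0.9, 0.4, -1.6]
opening: 0.13
```

```bash
python3 go.py 650.2 -190.3 131 -1.484
```

```text
t 11.5 pos [ 648.9 -189.9  136.5] rot [ 3.136e+00  2.000e-03 -1.483e+00] q1,q6 [-0.29  1.2 ] F [-0.9  0.4 -1.6] op 0.13
shift [0.0005, -0.0013, 0.0055] rot [0.0051, 0.0018, 0.0011] rows>= 0.1
```

Call:
{"fn": "send_rows", "kwargs": {"plan": [[[0.0005,-0.0013,0.002],[0,0,0.001],-1],[[0.0005,-0.0013,0.004],[0,0,0.001],-1],[[0.0005,-0.0013,0.005],[0,0,0.001],-1],[[0.0005,-0.0013,0.0058],[0,0,0.001],-1],[[0.0005,-0.0013,0.0062],[0,0,0.001],-1]]}}

```text
clock: 11.92
eef_pos: [650.5, -190.4, 131.1]
tcp_rot: [3.137, 0.001, -1.484]
contact_force: [0.5, -0.5, -1.8]
opening: 0.13
```

```bash
python3 go.py 650.2 -190.3 129.5 -1.484
```

```text
t 11.92 pos [ 650.5 -190.4  131.1] rot [ 3.137e+00  1.000e-03 -1.484e+00] q1,q6 [-0.29  1.2 ] F [ 0.5 -0.5 -1.8] op 0.13
shift [-0.0001, 0.0003, 0.0016] rot [0.0041, 0.0014, 0.0001] rows>= 0.0
```

Call:
{"fn": "send_rows", "kwargs": {"plan": [[[0,0,0.0005],[0,0,0],-1],[[0,0,0.001],[0,0,0],-1],[[0,0,0.0014],[0,0,0],-1],[[0,0,0.0018],[0,0,0],-1],[[0,0,0.002],[0,0,0],-1]]}}

```text
clock: 12.33
eef_pos: [650.6, -190.4, 129.5]
tcp_rot: [3.138, 0.001, -1.484]
contact_force: [-0.8, 0.1, 4.0]
opening: 0.13
```

Call:
{"fn": "send_rows", "kwargs": {"plan": [[[0,0,0],[0,0,0],-0.6],[[0,0,0],[0,0,0],-0.5],[[0,0,0],[0,0,0],-0.3],[[0,0,0],[0,0,0],-0.1],[[0,0,0],[0,0,0],0.1]]}}

```text
clock: 12.75
eef_pos: [650.6, -190.4, 129.5]
tcp_rot: [3.138, 0.001, -1.484]
contact_force: [-0.1, -0.2, -0.0]
opening: 0.544
```

Call:
{"fn": "send_rows", "kwargs": {"plan": [[[0,0,-0.002],[0,0,0],0.1],[[0,0,-0.02],[0,0,0],0.1],[[0,0,-0.05],[0,0,0],0.1],[[0,0,-0.08],[0,0,0],0.3],[[0,0,-0.11],[0,0,0],0.5]]}}

```text
clock: 13.17
eef_pos: [650.7, -190.5, 240.6]
tcp_rot: [3.137, 0.002, -1.484]
contact_force: [0.1, 0.2, -0.1]
opening: 0.751
```

```bash
python3 go.py 455 148 240 -1.92
```

```text
t 13.17 pos [ 650.7 -190.5  240.6] rot [ 3.137e+00  2.000e-03 -1.484e+00] q1,q6 [-0.29  1.2 ] F [ 0.1  0.2 -0.1] op 0.751
shift [-0.3542, 0.1656, 0.0019] rot [0.0048, 0.0005, 0.4362] rows>= 9.4
```

Call:
{"fn": "send_rows", "kwargs": {"plan": [[[-0.025,0.012,0],[0,0,0.03],1],[[-0.062,0.029,0],[0,0,0.07],1],[[-0.1,0.047,0],[0,0,0.12],1],[[-0.138,0.064,0],[0,0,0.17],1],[[-0.176,0.082,0],[0,0,0.215],1]]}}

```text
clock: 13.58
eef_pos: [553.0, -21.6, 241.4]
tcp_rot: [3.137, 0.001, -1.702]
contact_force: [0.3, 1.3, -0.2]
opening: 1.003
```

```bash
python3 go.py 454.7 148.3 220 -1.916
```

```text
t 13.58 pos [553.  -21.6 241.4] rot [ 3.137e+00  1.000e-03 -1.702e+00] q1,q6 [-0.04  1.66] F [ 0.3  1.3 -0.2] op 1.003
shift [-0.1556, 0.1196, 0.022] rot [0.0043, 0.0002, 0.2139] rows>= 4.7
```

Call:
{"fn": "send_rows", "kwargs": {"plan": [[[-0.033,0.026,0],[0,0,0.045],1],[[-0.066,0.051,0],[0,0,0.09],1],[[-0.098,0.075,0],[0.002,0,0.135],1],[[-0.13,0.1,0.005],[0.004,0,0.18],1],[[-0.155,0.119,0.01],[0.004,0,0.214],1]]}}

```text
clock: 14.0
eef_pos: [453.6, 149.7, 232.5]
tcp_rot: [-3.141, 0.001, -1.918]
contact_force: [-0.3, 0.4, 0.4]
opening: 1.0
```

```bash
python3 go.py 454.7 148.3 150 -1.916
```

```text
t 14.0 pos [453.6 149.7 232.5] rot [-3.141e+00  1.000e-03 -1.918e+00] q1,q6 [0.31 2.23] F [-0.3  0.4  0.4] op 1.0
shift [0.001, -0.0014, 0.0825] rot [-0.0003, 0.0013, -0.0021] rows>= 2.0
```

Call:
{"fn": "send_rows", "kwargs": {"plan": [[[0.001,-0.0014,0.025],[0,0,-0.002],1],[[0.001,-0.0014,0.055],[0,0,-0.002],1],[[0.001,-0.0014,0.08],[0,0,-0.002],1],[[0.001,-0.0014,0.08],[0,0,-0.002],1],[[0.001,-0.0014,0.08],[0,0,-0.002],1]]}}

```text
clock: 14.42
eef_pos: [454.0, 148.1, 152.1]
tcp_rot: [3.14, -0.0, -1.916]
contact_force: [0.1, -0.6, -0.6]
opening: 0.999
```

```bash
python3 go.py 454.7 148.3 93 -1.916
python3 - <<'E'
from h import *
import pickle
ims={n:viewer.grab_frame(n) for n in("top","scene")}; pickle.dump(ims,open("p2.pkl","wb"))
cv2.imwrite("pics/s8.png",cv2.resize(ims["scene"][120:320,220:400,::-1],None,fx=3,fy=3,interpolation=cv2.INTER_CUBIC))
cv2.imwrite("pics/t8.png",cv2.resize(ims["top"][110:200,190:390,::-1],None,fx=4,fy=4,interpolation=cv2.INTER_CUBIC))
E
```

```text
t 14.42 pos [454.  148.1 152.1] rot [ 3.14  -0.    -1.916] q1,q6 [0.31 2.23] F [ 0.1 -0.6 -0.6] op 0.999
shift [-0.0004, -0.0007, 0.0591] rot [0.0017, -0.0004, 0.0] rows>= 1.4
```

View pics/s8.png

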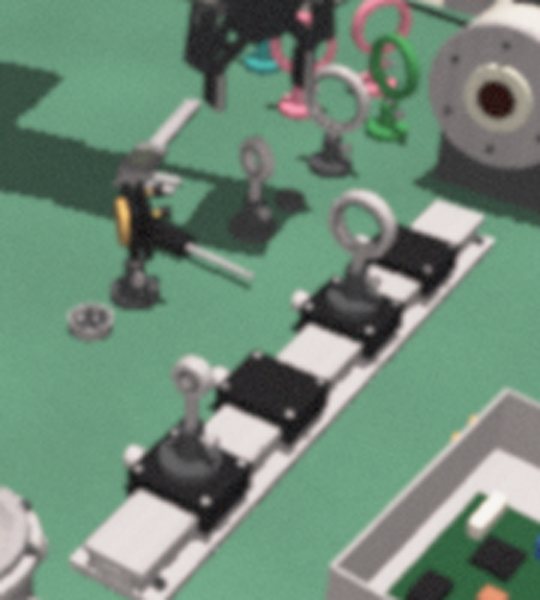

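View pics/t8.png

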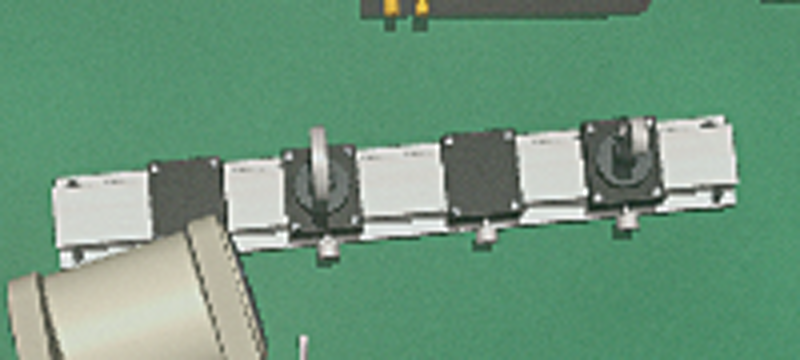

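Call:
{"fn": "send_rows", "kwargs": {"plan": [[[0,-0.0007,0.02],[0.001,0,0],1],[[0,-0.0007,0.04],[0.001,0,0],1],[[0,-0.0007,0.057],[0.001,0,0],0.8],[[0,-0.0007,0.057],[0.001,0,0],0.4],[[0,-0.0007,0.057],[0.001,0,0],0.2]]}}

```text
clock: 14.93
eef_pos: [457.0, 148.3, 97.8]
tcp_rot: [-3.139, 0.002, -1.917]
contact_force: [-0.5, -1.3, -0.0]
opening: 0.642
```

Call:
{"fn": "send_rows", "kwargs": {"plan": [[[0,0,0],[0,0,0],0.0],[[0,0,0],[0,0,0],-0.2],[[0,0,0],[0,0,0],-0.4],[[0,0,0],[0,0,0],-0.5],[[0,0,0],[0,0,0],-0.6]]}}

```text
clock: 15.35
eef_pos: [457.3, 148.4, 98.3]
tcp_rot: [-3.138, 0.003, -1.917]
contact_force: [-0.1, 0.5, -0.4]
opening: 0.206
```

Call:
{"fn": "send_rows", "kwargs": {"plan": [[[0,0,0],[0,0,0],-0.7],[[0,0,0],[0,0,0],-0.8],[[0,0,0],[0,0,0],-1],[[0,0,0],[0,0,0],-1],[[0,0,0],[0,0,0],-1]]}}

```text
clock: 15.77
eef_pos: [457.3, 148.4, 98.7]
tcp_rot: [-3.138, 0.003, -1.917]
contact_force: [-0.7, 0.9, 6.1]
opening: 0.126
```

```bash
python3 go.py 638 -76 200 -1.484
python3 - <<'E'
from h import *
n="scene"
im=viewer.grab_frame(n); P=proj(n,[454,148,60])[0].astype(int)
cv2.imwrite("pics/s9.png",cv2.resize(im[P[1]-50:P[1]+50,P[0]-60:P[0]+60,::-1],None,fx=5,fy=5,interpolation=cv2.INTER_CUBIC))
# screw centres of all carriers, top
import pickle
from scipy import ndimage
ims=pickle.load(open("p2.pkl","rb")); t=ims["top"]
E
```

```text
t 15.77 pos [457.3 148.4  98.7] rot [-3.138e+00  3.000e-03 -1.917e+00] q1,q6 [0.31 2.23] F [-0.7  0.9  6.1] op 0.126
shift [0.1495, -0.2465, -0.1009] rot [-0.0043, 0.0022, -0.4328] rows>= 7.3
```

View pics/s9.png

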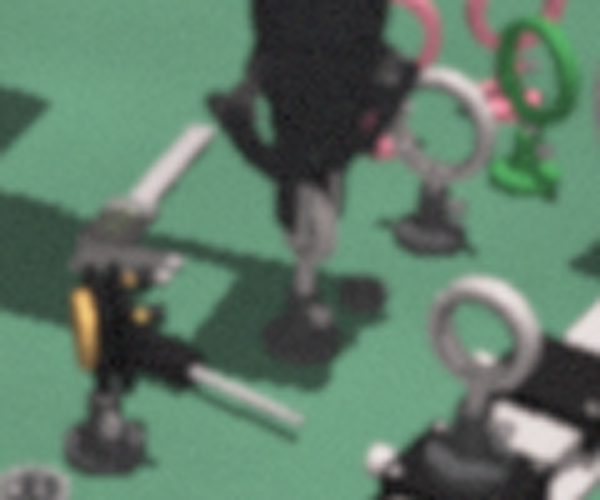

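Run:
```python
from band import *
import pickle; ims=pickle.load(open("p2.pkl","rb"))
for c in [(650.6,-191.1),(641,-76.9),(630.2,52.7)]:
    n="top"; u=proj(n,[*c,46])[0].round().astype(int); x0,y0=u-20
    cv2.imwrite(f"pics/m{int(c[0])}.png",cv2.resize(ims[n][y0:y0+40,x0:x0+40,::-1],None,fx=15,fy=15,interpolation=cv2.INTER_CUBIC)); print(c,x0,y0)
print(bandfit(ims["top"],30,650.6,-191,z0=46,sl=20,ths=[.09]))
```

```text
(650.6, -191.1) 325 130
(641, -76.9) 290 133
(630.2, 52.7) 250 137
(array([ 6.51700e+02, -1.91188e+02,  4.00000e-02]), np.float64(-0.183))
```

View pics/m650.png

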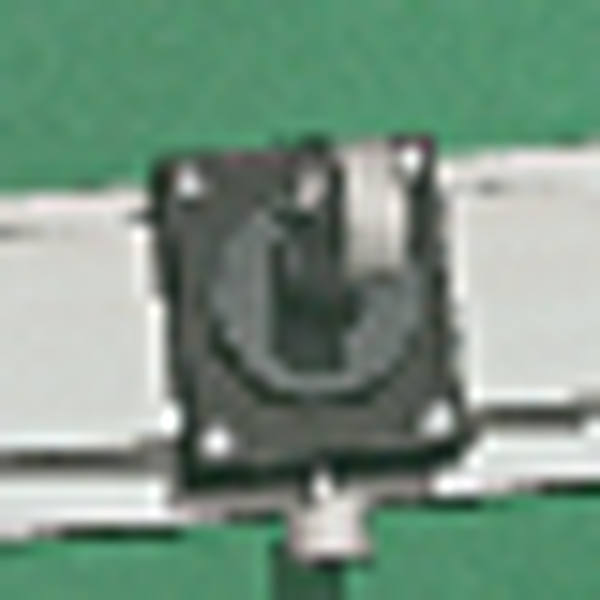

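View pics/m641.png

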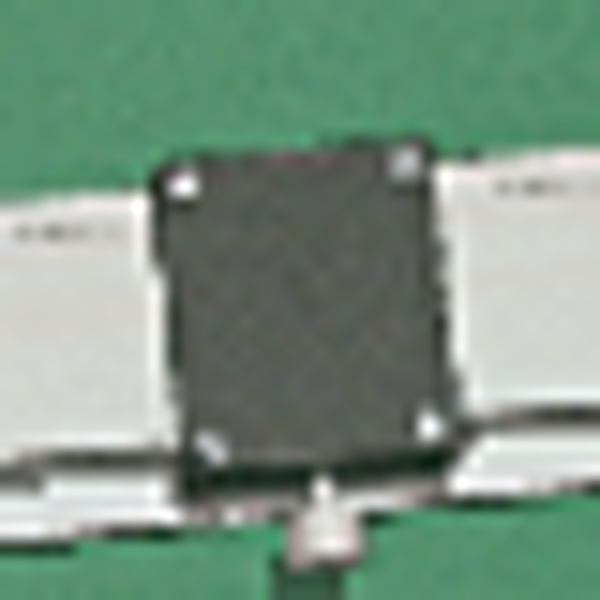

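```bash
python3 -c "
from h import *
print(ray('top',[[345.4,149.5],[310.0,152.7]],46)+[-3.7,.6,0])"
```

```text
[[ 648.81477049 -191.0465466    46.        ]
 [ 639.33814759  -76.24456206   46.        ]]
```

Call:
{"fn": "send_rows", "kwargs": {"plan": [[[0,0,-0.008],[0,0,0],-1],[[0,0,-0.025],[0,0,0],-1],[[0,0,-0.05],[0,0,0],-1],[[0,0,-0.075],[0,0,0],-1],[[0,0,-0.11],[0,0,0],-1]]}}

```text
clock: 16.23
eef_pos: [455.3, 147.7, 208.5]
tcp_rot: [-3.141, 0.001, -1.917]
contact_force: [0.6, 0.7, -2.7]
opening: 0.128
```

```bash
python3 go.py 641.6 -76.1 208 -1.484
```

```text
t 16.23 pos [455.3 147.7 208.5] rot [-3.141e+00  1.000e-03 -1.917e+00] q1,q6 [0.31 2.23] F [ 0.6  0.7 -2.7] op 0.128
shift [0.1474, -0.2512, 0.0006] rot [-0.0008, 0.0006, -0.4328] rows>= 7.0
```

Call:
{"fn": "send_rows", "kwargs": {"plan": [[[0.01,-0.017,0],[0,0,-0.03],-1],[[0.027,-0.045,0],[0,0,-0.075],-1],[[0.045,-0.076,0],[0,0,-0.13],-1],[[0.063,-0.107,0],[0,0,-0.19],-1],[[0.081,-0.138,0],[0,0,-0.25],-1]]}}

```text
clock: 16.65
eef_pos: [558.1, 23.5, 209.0]
tcp_rot: [-3.141, 0.001, -1.663]
contact_force: [1.0, 0.8, -2.4]
opening: 0.129
```

```bash
python3 go.py 641.6 -76.1 205 -1.484
```

```text
t 16.65 pos [558.1  23.5 209. ] rot [-3.141e+00  1.000e-03 -1.663e+00] q1,q6 [0.04 1.7 ] F [ 1.   0.8 -2.4] op 0.129
shift [0.0914, -0.0923, 0.004] rot [-0.0008, 0.0005, -0.1793] rows>= 3.1
```

Call:
{"fn": "send_rows", "kwargs": {"plan": [[[0.023,-0.023,0],[0,0,-0.045],-1],[[0.046,-0.046,0],[0,0,-0.09],-1],[[0.069,-0.069,0.004],[0,0,-0.135],-1],[[0.0914,-0.0923,0.01],[0,0,-0.179],-1],[[0.0914,-0.0923,0.025],[0,0,-0.179],-1]]}}

```text
clock: 17.07
eef_pos: [646.2, -80.6, 185.9]
tcp_rot: [-3.135, -0.002, -1.484]
contact_force: [-0.1, 0.7, -2.7]
opening: 0.127
```

```bash
python3 go.py 641.6 -76.1 151 -1.484
```

```text
t 17.07 pos [646.2 -80.6 185.9] rot [-3.135e+00 -2.000e-03 -1.484e+00] q1,q6 [-0.13  1.36] F [-0.1  0.7 -2.7] op 0.127
shift [-0.005, 0.0044, 0.0349] rot [-0.0071, -0.0024, 0.0002] rows>= 0.9
```

Call:
{"fn": "send_rows", "kwargs": {"plan": [[[-0.005,0.0044,0.01],[-0.004,-0.002,0],-1],[[-0.005,0.0044,0.02],[-0.004,-0.002,0],-1],[[-0.005,0.0044,0.028],[-0.004,-0.002,0],-1],[[-0.005,0.0044,0.032],[-0.004,-0.002,0],-1],[[-0.005,0.0044,0.034],[-0.004,-0.002,0],-1]]}}

```text
clock: 17.48
eef_pos: [640.9, -75.2, 151.2]
tcp_rot: [-3.14, -0.0, -1.483]
contact_force: [0.0, -0.0, -1.8]
opening: 0.127
```

```bash
python3 go.py 641.6 -76.1 147 -1.484
```

```text
t 17.48 pos [640.9 -75.2 151.2] rot [-3.14  -0.    -1.483] q1,q6 [-0.12  1.36] F [ 0.  -0.  -1.8] op 0.127
shift [0.0009, -0.0007, 0.0042] rot [-0.0017, -0.0001, 0.001] rows>= 0.1
```

Call:
{"fn": "send_rows", "kwargs": {"plan": [[[0.0008,-0.0007,0.0015],[0,0,0.001],-1],[[0.0008,-0.0007,0.003],[0,0,0.001],-1],[[0.0008,-0.0007,0.004],[0,0,0.001],-1],[[0.0008,-0.0007,0.0048],[0,0,0.001],-1],[[0.0008,-0.0007,0.0054],[0,0,0.001],-1]]}}

```text
clock: 17.9
eef_pos: [641.8, -75.9, 146.0]
tcp_rot: [-3.139, -0.0, -1.484]
contact_force: [0.3, -1.0, -2.3]
opening: 0.125
```

```bash
python3 go.py 641.6 -76.1 144.7 -1.484
```

```text
t 17.9 pos [641.8 -75.9 146. ] rot [-3.139 -0.    -1.484] q1,q6 [-0.12  1.36] F [ 0.3 -1.  -2.3] op 0.125
shift [0.0001, 0.0002, 0.0013] rot [-0.0022, -0.0002, 0.0001] rows>= 0.0
```

Call:
{"fn": "send_rows", "kwargs": {"plan": [[[0,0,0.0004],[0,0,0],-1],[[0,0,0.0008],[0,0,0],-1],[[0,0,0.0012],[0,0,0],-1],[[0,0,0.0015],[0,0,0],-1],[[0,0,0.0017],[0,0,0],-1]]}}

```text
clock: 18.32
eef_pos: [642.1, -76.1, 144.8]
tcp_rot: [-3.139, -0.0, -1.484]
contact_force: [-0.8, -0.9, 3.3]
opening: 0.127
```

Contact (about 5 N over the weight). Release.

Call:
{"fn": "send_rows", "kwargs": {"plan": [[[0,0,0],[0,0,0],-0.6],[[0,0,0],[0,0,0],-0.5],[[0,0,0],[0,0,0],-0.3],[[0,0,0],[0,0,0],-0.1],[[0,0,0],[0,0,0],0.1]]}}

```text
clock: 18.73
eef_pos: [642.1, -76.1, 144.8]
tcp_rot: [-3.139, -0.0, -1.484]
contact_force: [-0.1, 0.4, -0.1]
opening: 0.55
```

Call:
{"fn": "send_rows", "kwargs": {"plan": [[[0,0,-0.002],[0,0,0],0.1],[[0,0,-0.02],[0,0,0],0.1],[[0,0,-0.05],[0,0,0],0.1],[[0,0,-0.08],[0,0,0],0.3],[[0,0,-0.11],[0,0,0],0.5]]}}

```text
clock: 19.15
eef_pos: [641.5, -76.0, 255.9]
tcp_rot: [-3.139, -0.0, -1.484]
contact_force: [0.9, 0.6, 0.4]
opening: 0.749
```

```bash
python3 go.py 442.8 300 250 -1.44
```

```text
t 19.15 pos [641.5 -76.  255.9] rot [-3.139 -0.    -1.484] q1,q6 [-0.12  1.36] F [0.9 0.6 0.4] op 0.749
shift [-0.3918, 0.1653, 0.0055] rot [-0.0022, -0.0003, -0.0439] rows>= 10.2
```

Call:
{"fn": "send_rows", "kwargs": {"plan": [[[-0.025,0.011,0],[0,0,0],1],[[-0.062,0.026,0],[0,0,-0.01],1],[[-0.1,0.042,0],[0,0,-0.02],1],[[-0.138,0.058,0],[0,0,-0.03],1],[[-0.176,0.074,0],[0,0,-0.044],1]]}}

```text
clock: 19.57
eef_pos: [551.4, 94.2, 256.0]
tcp_rot: [-3.139, -0.0, -1.44]
contact_force: [1.6, 0.2, -0.5]
opening: 0.998
```

```bash
python3 go.py 442.8 300 240 -1.44
```

```text
t 19.57 pos [551.4  94.2 256. ] rot [-3.139 -0.    -1.44 ] q1,q6 [0.17 1.61] F [ 1.6  0.2 -0.5] op 0.998
shift [-0.2182, 0.0809, 0.0158] rot [-0.0026, -0.0002, -0.0002] rows>= 5.6
```

Call:
{"fn": "send_rows", "kwargs": {"plan": [[[-0.038,0.014,0],[0,0,0],1],[[-0.076,0.028,0],[0,0,0],1],[[-0.114,0.042,0],[0,0,0],1],[[-0.152,0.056,0],[0,0,0],1],[[-0.19,0.07,0],[0,0,0],1]]}}

```text
clock: 19.98
eef_pos: [456.0, 275.0, 256.2]
tcp_rot: [-3.138, 0.0, -1.44]
contact_force: [0.4, 0.5, -0.2]
opening: 1.0
```

```bash
python3 go.py 442.8 300 175 -1.44
```

```text
t 19.98 pos [456.  275.  256.2] rot [-3.138  0.    -1.44 ] q1,q6 [0.54 1.98] F [ 0.4  0.5 -0.2] op 1.0
shift [-0.0266, 0.0101, 0.0812] rot [-0.0033, 0.0, -0.0003] rows>= 2.1
```

Call:
{"fn": "send_rows", "kwargs": {"plan": [[[-0.014,0.005,0.015],[-0.002,0,0],1],[[-0.0266,0.0101,0.035],[-0.002,0,0],1],[[-0.0266,0.0101,0.06],[-0.002,0,0],1],[[-0.0266,0.0101,0.08],[-0.002,0,0],1],[[-0.0266,0.0101,0.08],[-0.002,0,0],1]]}}

```text
clock: 20.4
eef_pos: [440.6, 299.1, 172.9]
tcp_rot: [3.138, -0.003, -1.439]
contact_force: [-1.1, 0.1, 0.4]
opening: 1.001
```

```bash
python3 go.py 442.8 300 109 -1.44
python3 - <<'E'
from h import *
import pickle
ims={n:viewer.grab_frame(n) for n in("top","scene")}; pickle.dump(ims,open("p3.pkl","wb"))
cv2.imwrite("pics/s10.png",cv2.resize(ims["scene"][100:300,220:420,::-1],None,fx=3,fy=3,interpolation=cv2.INTER_CUBIC))
cv2.imwrite("pics/t10.png",cv2.resize(ims["top"][110:250,140:380,::-1],None,fx=3,fy=3,interpolation=cv2.INTER_CUBIC))
E
```

```text
t 20.4 pos [440.6 299.1 172.9] rot [ 3.138e+00 -3.000e-03 -1.439e+00] q1,q6 [0.59 2.03] F [-1.1  0.1  0.4] op 1.001
shift [-0.0007, -0.0025, 0.0639] rot [0.0038, -0.0026, 0.0006] rows>= 1.5
```

View pics/s10.png

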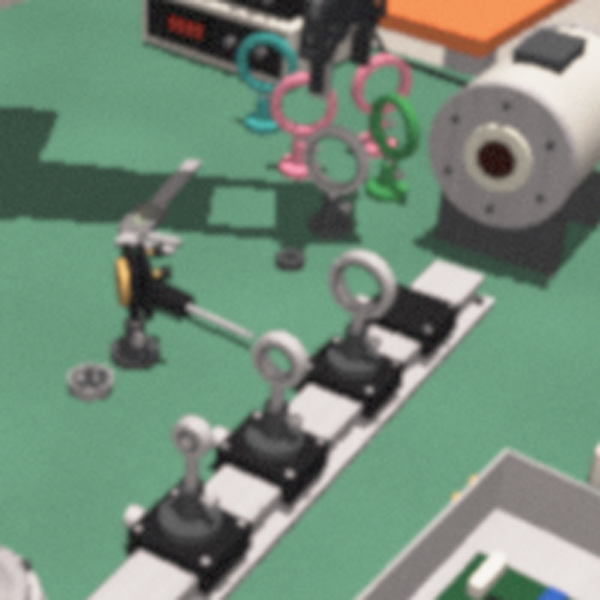

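View pics/t10.png

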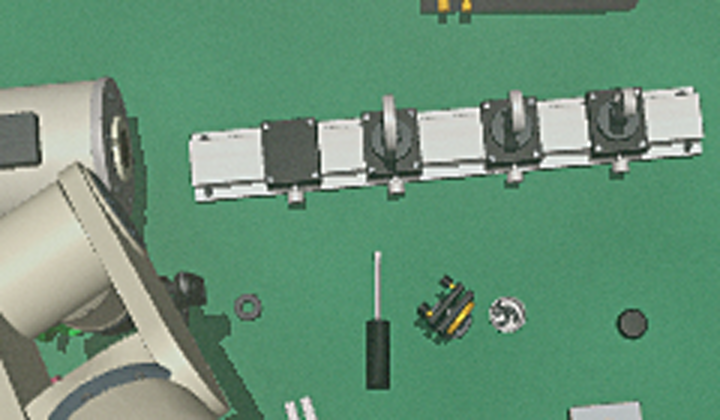

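Call:
{"fn": "send_rows", "kwargs": {"plan": [[[-0.0007,-0.0025,0.02],[0.003,-0.002,0],1],[[-0.0007,-0.0025,0.045],[0.003,-0.002,0],1],[[-0.0007,-0.0025,0.063],[0.003,-0.002,0],0.8],[[-0.0007,-0.0025,0.064],[0.003,-0.002,0],0.4],[[-0.0007,-0.0025,0.064],[0.003,-0.002,0],0.2]]}}

```text
clock: 20.92
eef_pos: [445.5, 300.9, 113.0]
tcp_rot: [-3.138, 0.001, -1.441]
contact_force: [-0.1, 0.2, 1.1]
opening: 0.636
```

Call:
{"fn": "send_rows", "kwargs": {"plan": [[[0,0,0],[0,0,0],0.0],[[0,0,0],[0,0,0],-0.2],[[0,0,0],[0,0,0],-0.4],[[0,0,0],[0,0,0],-0.5],[[0,0,0],[0,0,0],-0.6]]}}

```text
clock: 21.33
eef_pos: [445.8, 301.1, 113.7]
tcp_rot: [-3.137, 0.002, -1.441]
contact_force: [-0.6, -0.2, 0.6]
opening: 0.202
```

Call:
{"fn": "send_rows", "kwargs": {"plan": [[[0,0,0],[0,0,0],-0.7],[[0,0,0],[0,0,0],-0.8],[[0,0,0],[0,0,0],-1],[[0,0,0],[0,0,0],-1],[[0,0,0],[0,0,0],-1]]}}

```text
clock: 21.75
eef_pos: [446.0, 301.1, 114.1]
tcp_rot: [-3.137, 0.002, -1.441]
contact_force: [-0.0, -2.3, 6.2]
opening: 0.126
```

```bash
python3 go.py 620 161 200 -1.484
python3 - <<'E'
from h import *
n="scene"
im=viewer.grab_frame(n); P=proj(n,[443,300,60])[0].astype(int)
cv2.imwrite("pics/s11.png",cv2.resize(im[P[1]-50:P[1]+50,P[0]-60:P[0]+60,::-1],None,fx=5,fy=5,interpolation=cv2.INTER_CUBIC))
import pickle; ims=pickle.load(open("p3.pkl","rb"))
n="top"; u=proj(n,[620.1,160.9,46])[0].round().astype(int); x0,y0=u-20; print(x0,y0)
cv2.imwrite("pics/m4.png",cv2.resize(ims[n][y0:y0+40,x0:x0+40,::-1],None,fx=15,fy=15,interpolation=cv2.INTER_CUBIC))
E
```

```text
t 21.75 pos [446.  301.1 114.1] rot [-3.137e+00  2.000e-03 -1.441e+00] q1,q6 [0.59 2.03] F [-0.  -2.3  6.2] op 0.126
shift [0.1613, -0.1547, -0.0855] rot [-0.0046, 0.0021, 0.0433] rows>= 5.7
217 140
```

View pics/s11.png

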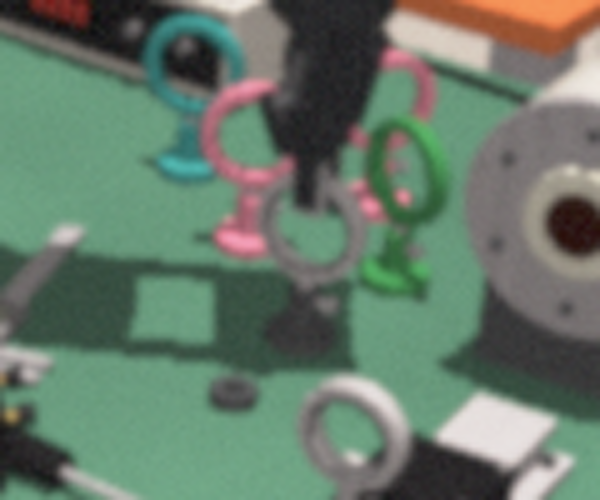

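View pics/m4.png

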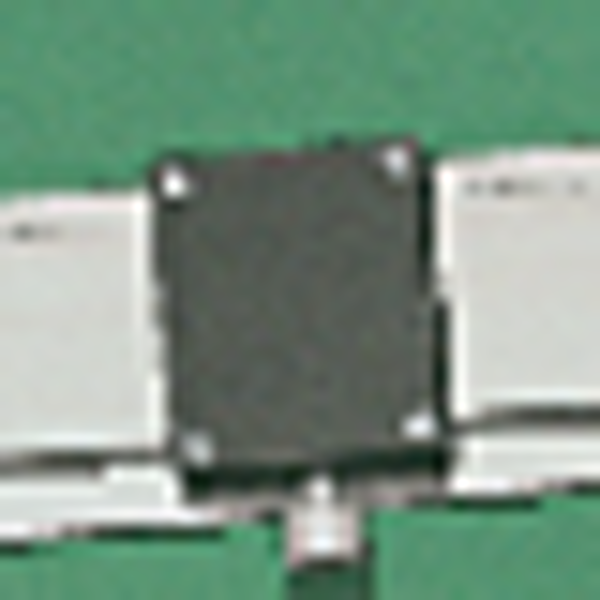

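```bash
python3 -c "
from h import *
print(ray('top',[[236.3,159.8]],46)+[-3.7,.6,0])"
```

```text
[[618.20533099 162.27514828  46.        ]]
```

Call:
{"fn": "send_rows", "kwargs": {"plan": [[[0,0,-0.008],[0,0,0],-1],[[0,0,-0.025],[0,0,0],-1],[[0,0,-0.05],[0,0,0],-1],[[0,0,-0.075],[0,0,0],-1],[[0,0,-0.1],[0,0,0],-1]]}}

```text
clock: 22.22
eef_pos: [445.0, 300.6, 214.9]
tcp_rot: [-3.138, 0.001, -1.441]
contact_force: [0.4, -0.5, -3.4]
opening: 0.129
```

```bash
python3 go.py 621.3 162.3 212 -1.484
```

```text
t 22.22 pos [445.  300.6 214.9] rot [-3.138e+00  1.000e-03 -1.441e+00] q1,q6 [0.59 2.03] F [ 0.4 -0.5 -3.4] op 0.129
shift [0.16, -0.1569, 0.0032] rot [-0.0032, 0.0016, 0.0433] rows>= 5.4
```

Call:
{"fn": "send_rows", "kwargs": {"plan": [[[0.01,-0.01,0],[0,0,0.002],-1],[[0.03,-0.03,0],[0,0,0.01],-1],[[0.054,-0.053,0],[0,0,0.017],-1],[[0.078,-0.076,0],[0,0,0.024],-1],[[0.102,-0.1,0],[0,0,0.03],-1]]}}

```text
clock: 22.63
eef_pos: [557.9, 210.9, 214.3]
tcp_rot: [-3.14, 0.001, -1.471]
contact_force: [-0.1, 0.1, -3.0]
opening: 0.126
```

```bash
python3 go.py 621.3 162.3 200 -1.484
```

```text
t 22.63 pos [557.9 210.9 214.3] rot [-3.140e+00  1.000e-03 -1.471e+00] q1,q6 [0.36 1.83] F [-0.1  0.1 -3. ] op 0.126
shift [0.0547, -0.0582, 0.0144] rot [-0.0018, 0.0012, 0.0135] rows>= 1.9
```

Call:
{"fn": "send_rows", "kwargs": {"plan": [[[0.02,-0.02,0.002],[0,0,0.005],-1],[[0.04,-0.042,0.006],[0,0,0.01],-1],[[0.0547,-0.0582,0.012],[-0.001,0.001,0.0135],-1],[[0.0547,-0.0582,0.024],[-0.001,0.001,0.0135],-1],[[0.0547,-0.0582,0.038],[-0.001,0.001,0.0135],-1]]}}

```text
clock: 23.05
eef_pos: [622.3, 160.9, 175.2]
tcp_rot: [-3.141, 0.0, -1.486]
contact_force: [0.1, -0.2, -3.2]
opening: 0.127
```

```bash
python3 go.py 621.3 162.3 166 -1.484
```

```text
t 23.05 pos [622.3 160.9 175.2] rot [-3.141  0.    -1.486] q1,q6 [0.25 1.74] F [ 0.1 -0.2 -3.2] op 0.127
shift [-0.0015, 0.0009, 0.0092] rot [-0.0008, 0.0003, -0.0022] rows>= 0.2
```

Call:
{"fn": "send_rows", "kwargs": {"plan": [[[-0.0015,0.0009,0.003],[0,0,-0.002],-1],[[-0.0015,0.0009,0.006],[0,0,-0.002],-1],[[-0.0015,0.0009,0.009],[0,0,-0.002],-1],[[-0.0015,0.0009,0.0105],[0,0,-0.002],-1],[[-0.0015,0.0009,0.012],[0,0,-0.002],-1]]}}

```text
clock: 23.47
eef_pos: [621.4, 162.7, 163.7]
tcp_rot: [-3.14, 0.0, -1.484]
contact_force: [0.0, 0.7, -2.8]
opening: 0.125
```

```bash
python3 go.py 621.3 162.3 160 -1.484
```

```text
t 23.47 pos [621.4 162.7 163.7] rot [-3.14   0.    -1.484] q1,q6 [0.25 1.74] F [ 0.   0.7 -2.8] op 0.125
shift [0.0004, 0.0001, 0.0037] rot [-0.0015, 0.0004, 0.0004] rows>= 0.1
```

Call:
{"fn": "send_rows", "kwargs": {"plan": [[[0.0003,0,0.0008],[0,0,0],-1],[[0.0003,0,0.0016],[0,0,0],-1],[[0.0003,0,0.0022],[0,0,0],-1],[[0.0003,0,0.0028],[0,0,0],-1],[[0.0003,0,0.0033],[0,0,0],-1]]}}

```text
clock: 23.88
eef_pos: [621.4, 162.4, 160.5]
tcp_rot: [-3.14, 0.0, -1.484]
contact_force: [0.2, 0.5, -3.1]
opening: 0.123
```

Call:
{"fn": "send_rows", "kwargs": {"plan": [[[0,0,0.0003],[0,0,0],-1],[[0,0,0.0006],[0,0,0],-1],[[0,0,0.0008],[0,0,0],-1],[[0,0,0.001],[0,0,0],-1],[[0,0,0.001],[0,0,0],-1]]}}

```text
clock: 24.3
eef_pos: [621.8, 162.4, 160.1]
tcp_rot: [-3.139, 0.0, -1.484]
contact_force: [-2.0, -1.6, 4.4]
opening: 0.125
```

Contact. Release and withdraw upward, then back away from the rail.

Call:
{"fn": "send_rows", "kwargs": {"plan": [[[0,0,0],[0,0,0],-0.6],[[0,0,0],[0,0,0],-0.5],[[0,0,0],[0,0,0],-0.3],[[0,0,0],[0,0,0],-0.1],[[0,0,0],[0,0,0],0.1]]}}

```text
clock: 24.72
eef_pos: [621.8, 162.5, 160.0]
tcp_rot: [-3.139, 0.001, -1.484]
contact_force: [-0.7, -0.3, 0.6]
opening: 0.544
```

Call:
{"fn": "send_rows", "kwargs": {"plan": [[[0,0,-0.002],[0,0,0],0.1],[[0,0,-0.02],[0,0,0],0.1],[[0,0,-0.05],[0,0,0],0.1],[[0,0,-0.08],[0,0,0],0.1],[[0,0,-0.11],[0,0,0],0.1]]}}

```text
clock: 25.13
eef_pos: [621.2, 162.3, 271.1]
tcp_rot: [-3.14, 0.0, -1.484]
contact_force: [-0.3, 0.2, 0.7]
opening: 0.553
```

Call:
{"fn": "send_rows", "kwargs": {"plan": [[[0,0.035,0],[0,0,0],0.1],[[0,0.07,0],[0,0,0],0.1],[[0,0.11,0],[0,0,0],0.1],[[0,0.15,0],[0,0,0],0.1],[[0,0.19,0],[0,0,0],0.1]]}}

```text
clock: 25.55
eef_pos: [430.1, 145.4, 270.7]
tcp_rot: [-3.14, 0.001, -1.484]
contact_force: [-1.6, -0.0, 0.9]
opening: 0.546
```

```bash
python3 go.py 420 162.3 270 -1.484
python3 - <<'E'
from band import *
import pickle
ims={n:viewer.grab_frame(n) for n in("top","scene")}; pickle.dump(ims,open("p4.pkl","wb"))
cv2.imwrite("pics/s12.png",cv2.resize(ims["scene"][130:330,230:430,::-1],None,fx=3,fy=3,interpolation=cv2.INTER_CUBIC))
cv2.imwrite("pics/t12.png",cv2.resize(ims["top"][120:180,195:385,::-1],None,fx=4,fy=4,interpolation=cv2.INTER_CUBIC))
for d,x,y in((72,622,161),(58,631,52),(44,642,-77),(30,651.5,-191.2)):
    print(d,[bandfit(ims[n],d,x,y,z0=46,n=n,sl=20,ths=[.09]) for n in ims])
E
```

```text
t 25.55 pos [430.1 145.4 270.7] rot [-3.140e+00  1.000e-03 -1.484e+00] q1,q6 [0.32 1.81] F [-1.6 -0.   0.9] op 0.546
shift [-0.0177, 0.0086, 0.0007] rot [-0.002, 0.0005, 0.0002] rows>= 0.5
72 [(array([6.09334e+02, 1.58490e+02, 1.73000e-01]), np.float64(-0.241)), (array([6.18992e+02, 1.58487e+02, 1.14000e-01]), np.float64(-0.285))]
58 [(array([6.32572e+02, 5.20640e+01, 7.20000e-02]), np.float64(-0.299)), (array([6.29109e+02, 5.12990e+01, 8.80000e-02]), np.float64(-0.342))]
44 [(array([ 6.43641e+02, -7.69630e+01,  1.05000e-01]), np.float64(-0.252)), (array([ 6.40417e+02, -7.79170e+01,  1.41000e-01]), np.float64(-0.255))]
30 [(array([ 6.52223e+02, -1.91203e+02,  4.40000e-02]), np.float64(-0.189)), (array([ 6.50983e+02, -1.91240e+02,  1.59000e-01]), np.float64(-0.26))]
```

View pics/s12.png

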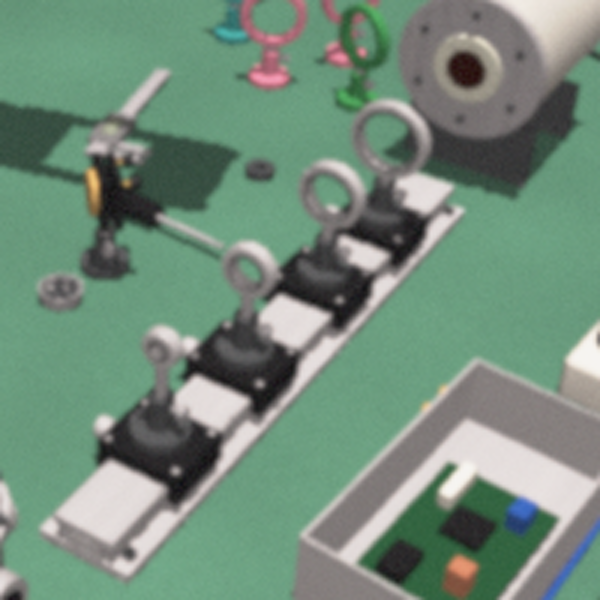

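View pics/t12.png

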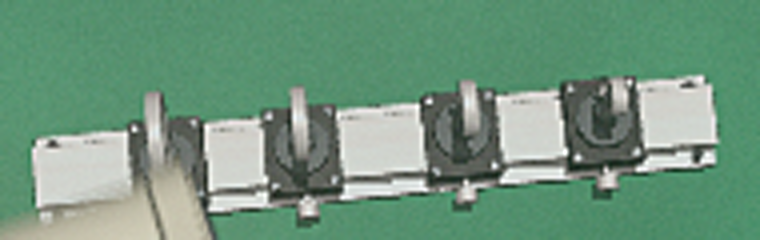

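Call:
{"fn": "send_rows", "kwargs": {"plan": [[[0.035,0.01,0],[0,0,0],0.1],[[0.07,0.02,0],[0,0,0],0.1],[[0.11,0.03,0],[0,0,0],0.1],[[0.15,0.04,0],[0,0,0],0.1],[[0.19,0.05,0],[0,0,0],0.1]]}}

```text
clock: 26.07
eef_pos: [393.0, -50.6, 270.9]
tcp_rot: [3.141, -0.001, -1.482]
contact_force: [0.4, 0.5, 0.2]
opening: 0.551
```

Call:
{"fn": "send_rows", "kwargs": {"plan": [[[0.04,0,0],[0,0,0],0.1],[[0.08,0,0],[0,0,0],0.1],[[0.12,0,0],[0,0,0],0.1],[[0.12,0,0],[0,0,0],0.1],[[0.12,0,0],[0,0,0],0.1]]}}

```text
clock: 26.48
eef_pos: [404.1, -172.2, 271.1]
tcp_rot: [3.141, -0.001, -1.486]
contact_force: [-0.6, 0.7, 1.0]
opening: 0.549
```

Run:
```python
from chk import *
import pickle
ims={n:viewer.grab_frame(n) for n in("top","scene")}; pickle.dump(ims,open("p5.pkl","wb"))
print(bandfit(ims["top"],72,622,161,z0=46,sl=20,ths=[.09]))
out=[]
# overlays in top frame: robot-frame estimate shifted by camera bias (+3.7,-.6)
for (D,c) in ((72,(618.2,162.3)),(58,(628,53.4)),(44,(639.3,-76.2)),(30,(648.8,-191))):
    cc=(c[0]+3.7,c[1]-.6); ovchk(ims["top"],"top",(D,*cc,.087),cc,.087,f"pics/z.png",20,10); out.append(cv2.imread("pics/z.png"))
cv2.imwrite("pics/k9.png",cv2.resize(np.vstack([np.hstack(out[:2]),np.hstack(out[2:])]),(600,600)))
cv2.imwrite("pics/s13.png",cv2.resize(ims["scene"][:,:,::-1],(800,600)))
```

```text
(array([6.22879e+02, 1.60399e+02, 9.30000e-02]), np.float64(-0.305))
```

View pics/k9.png

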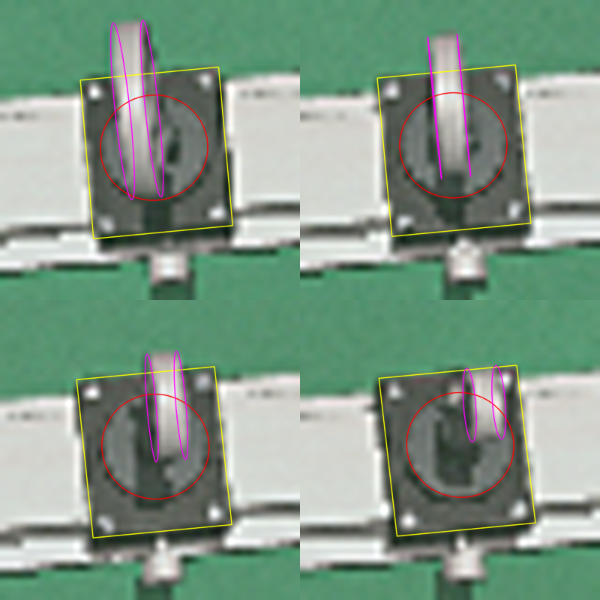

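View pics/s13.png

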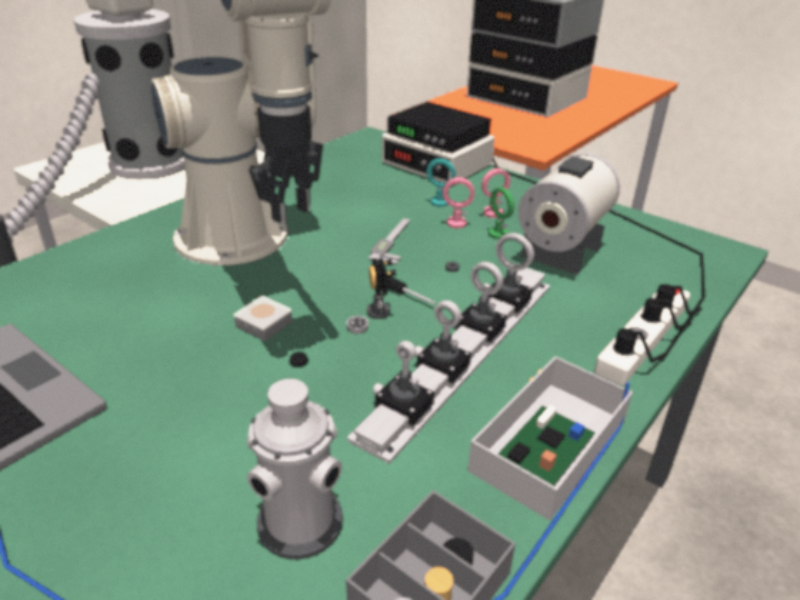

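```bash
python3 -c "
from rig import job,status
print(status.sense()['clock']); print(job.sign_off())"
```

```text
26.5833
the job is handed in; nothing more can be done
None
```

All four aperture rings are standing upright on the rail carriers, and I handed the job in at 26.6 s. From the furnace end to the dewar end they run ring_72 (carrier 4), ring_58 (carrier 3), ring_44 (carrier 2), ring_30 (carrier 1). I set each one down slowly, with force readings of about 3 to 8 N at touchdown, then released it and moved the arm clear.

- **Centring:** in the final pictures each ring sits within about 2 mm of its carrier's centre, judged by the carrier's corner screws.
- **Facing:** the overhead picture gives ring angles of 0.07 to 0.11 rad against the rail's 0.087. The fit for ring_30 is weak (0.04 from above, 0.16 from the side), but it looks square in the overlay.
- **Untouched things:** the gold mirror and the green, pink and turquoise look-alikes still stand where they were.

The two cameras disagreed by about 4 mm in absolute position. I settled this by comparing each ring with its carrier in the same picture and by where the jaws met the rings.

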